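Invert the agar dishes into the incubation carrier and close it

TASK

Get the agar dishes ready for the incubator: turn every dish upside down with its lid held on, and stack them squarely on one another in the steel carrier, lid side down. Then draw the carrier's tall front panel up out of the drying rack and slide it fully down into the slots at the carrier's front. Lids must never come off, and the short panels and everything else stay where they are.

Things in the scene. Friction and masses are not known exactly. Their poses are not given: they have to be found in the camera images.
- dish1: Base of agar dish 1: clear, square, dark red agar, under its lid. Origin: centre of underside; z towards the lid (up at the start), x, y along its sides. Foot 64 x 64 mm to z 13, then 58 mm wall to z 24. Closed: 64 x 64 x 28 mm, about 115 g, sides flush (foot z 0-13, lid z 13-28): a grip across opposite sides at mid-thickness holds both, and it can stand on a side.
- lid1 (a joint): How far (m) the loose lid of dish 1 has lifted off along the dish's z: 0 shut; from 0.011 it is off. It has no catch: only gravity or a grip holds it. A clear square cap 64 x 64 x 15 mm, 25 g, its skirt down to the dish's z = 13 mm when shut. 
- dish2: Base of agar dish 2: clear, square, dark red agar, under its lid. Origin: centre of underside; z towards the lid (up at the start), x, y along its sides. Foot 64 x 64 mm to z 13, then 58 mm wall to z 24. Closed: 64 x 64 x 28 mm, about 115 g, sides flush (foot z 0-13, lid z 13-28): a grip across opposite sides at mid-thickness holds both, and it can stand on a side. May be absent.
- lid2 (a joint): How far (m) the loose lid of dish 2 has lifted off along the dish's z: 0 shut; from 0.011 it is off. It has no catch: only gravity or a grip holds it. A clear square cap 64 x 64 x 15 mm, 25 g, its skirt down to the dish's z = 13 mm when shut.  None or 0 if the dish is absent.
- dish3: Base of agar dish 3: clear, square, dark red agar, under its lid. Origin: centre of underside; z towards the lid (up at the start), x, y along its sides. Foot 64 x 64 mm to z 13, then 58 mm wall to z 24. Closed: 64 x 64 x 28 mm, about 115 g, sides flush (foot z 0-13, lid z 13-28): a grip across opposite sides at mid-thickness holds both, and it can stand on a side. May be absent.
- lid3 (a joint): How far (m) the loose lid of dish 3 has lifted off along the dish's z: 0 shut; from 0.011 it is off. It has no catch: only gravity or a grip holds it. A clear square cap 64 x 64 x 15 mm, 25 g, its skirt down to the dish's z = 13 mm when shut.  None or 0 if the dish is absent.
- carrier: Fixed steel dish carrier, open above, at the sides (+-y) and in front (-x). Origin: centre of the dish place, under its 4 mm floor; z up. Floor x -55 to 47, y +-54 mm. Back wall's inner face at x = 38, corner angles at |y| 38-41, x 20-39 mm, all 100 mm high. Front cheeks (see carrier_slot) at x -51 to -37, |y| 36-50, inner lip (x -40 to -37) from |y| 24, top z 30 mm. Takes three dishes, one on another.
- carrier_slot (a point): Middle of the carrier's front slots (carrier x = -44 mm), at floor level; axes as the carrier's. Each cheek has an upright slot open above and inwards, 8 mm wide (x), 26 mm deep (z), its outer end at |y| = 45 mm. The panel goes in with its faces across x, bottom on the floor. The cheeks' inner lips keep the lowest dish from sliding out in front.
- front_panel: Carrier's loose front panel: clear plate 84 wide (y), 5 thick (x; lowest 8 mm only 3 thick), 120 mm tall (z), about 90 g, with an aluminium rail 10 mm thick and 18 mm high along its top edge. Origin: centre of its bottom edge; z up. Starts upright in a slot of the rack; either face may go forward.
- rack: Fixed white slotted drying rack 124 (x) x 100 x 46 mm. Origin: centre of underside. Three 8 mm slots at x = -40, 0, 40 mm, open above, hold panels upright by their side edges, faces across x, bottoms at z = 6 mm. Holds the front panel and two short panels in any order.
- short_panel1: Short spare panel 84 x 5 x 70 mm, no rail, in the drying rack; stays there. Origin: centre of its bottom edge; z up.
- short_panel2: Short spare panel 84 x 5 x 70 mm, no rail, in the drying rack; stays there. Origin: centre of its bottom edge; z up.
- tube_rack: Bystander: white rack of capped blood tubes, 60 x 120 x 100 mm, loose. Origin: centre of underside.
- reagent: Bystander: amber bottle, 56 mm diameter, 110 mm tall, loose. Origin: centre of underside.
- timer: Bystander: grey bench timer 60 x 75 x 22 mm, loose. Origin: centre of underside.

How it is judged (in metres and radians):
At the end, for the whole second after the job is handed in: Each dish present: upside down (level within 0.14 rad), lid within 4 mm of shut, within 12 mm of the carrier's dish place in x and y, square to it within 0.2 rad. Front panel in the front slots, within 5 mm of the floor, within 0.2 rad of upright. All at rest (angle between each of dish1, dish2, dish3's own z axis and vertical above 3 rad and x of dish1 in the frame of carrier between -0.012 and 0.012 m and y of dish1 in the frame of carrier between -0.012 and 0.012 m and z of each of dish1, dish2, dish3 in the frame of carrier below 0.105 m and (angle between the x axis of dish1 and the x axis of carrier, either way round below 0.2 rad or angle between the x axis of dish1 and the y axis of carrier, either way round below 0.2 rad) and value of joint each of lid1, lid2, lid3 below 0.004 m and linear speed of each of dish1, dish2, dish3, front_panel below 0.02 m/s and x of dish2 in the frame of carrier between -0.012 and 0.012 m and y of dish2 in the frame of carrier between -0.012 and 0.012 m and (angle between the x axis of dish2 and the x axis of carrier, either way round below 0.2 rad or angle between the x axis of dish2 and the y axis of carrier, either way round below 0.2 rad) and x of dish3 in the frame of carrier between -0.012 and 0.012 m and y of dish3 in the frame of carrier between -0.012 and 0.012 m and (angle between the x axis of dish3 and the x axis of carrier, either way round below 0.2 rad or angle between the x axis of dish3 and the y axis of carrier, either way round below 0.2 rad) and x of front_panel in the frame of carrier between -0.05 and -0.038 m and y of front_panel in the frame of carrier between -0.008 and 0.008 m and z of front_panel in the frame of carrier below 0.009 m and angle between front_panel's own z axis and vertical below 0.2 rad and angle between the x axis of front_panel and the x axis of carrier, either way round below 0.15 rad); the robot touches nothing.
It fails at once if a lid comes off its dish (value of joint any of lid1, lid2, lid3 above 0.011 m).
It fails at once if a short panel is moved more than 30 mm (distance of any of short_panel1, short_panel2 from where it was at the start of the episode above 0.03 m).
It fails at once if the tube rack, bottle or timer is moved more than 30 mm (distance of any of tube_rack, reagent, timer from where it was at the start of the episode above 0.03 m).
Of dish2, dish3 only 1 to 2 are there at a start; the rules pass over those that are not, and their reading is None.
At some moment in a run one of dish1 may be knocked a few centimetres aside while the robot is not near it.
It also fails if it takes over 210 s, if anything falls off the work surface, if the arm or the gripper's body presses on something with over 40 N, if the wrist force passes 120 N, or if a joint passes its speed limit or range.

ROBOT

A 6-joint arm with a two-finger parallel gripper is mounted at the origin on the work surface. World frame = base frame: x ahead of the robot, y to its left, z up, the work surface at z = 0. Lengths are in mm, angles in rad, forces in N, time in s.
With the tool pointing down it reaches from about 275 to 825 mm from the base axis. Payload 5.2 kg.
Tool frame: the origin (TCP) lies at the very end of the fingers, on their centre line; the grasp point (between the pads) lies 19 mm behind it; z points along the fingers, y is the direction in which the jaws open and shut (so a half turn about z gives the same grasp; the last joint's range is limited). The gripper opens to 93 mm and grips with 3 to 60 N. Pads are 15 mm wide; open, the fingers measure 128 mm over their backs; the gripper's body (75 mm by 188 mm) begins 65 mm behind the grasp point.
Start: joints at [0.996, 0.259, 1.535, -0, 1.348, -0.203], TCP at [199.79, 512.434, 218.653] pointing down, gripper open.
Joint ranges: [-3.14, 3.14], [-0.91, 2.08], [0.19, 2.58], [-1.22, 4.36], [0.22, 2.71], [-3.12, 3.12]. Speed limits (rad/s): [2.57, 2.57, 3.14, 3.14, 3.14, 3.14].

INTERFACE

Orientations are given as a unit quaternion [w, x, y, z].
In Python, from station import manip, viewer gives the robot as it stands.
- The arm moves only by the tool send_rows, never from a script. Its argument "moves" is a list of rows, each a list of 7 numbers: the shift along the tool's x, y, z in cm, then the turn, a rotation vector about the tool's x, y, z in units of 10 degrees (1.0 is 10 degrees), then the opening, from 0 (shut) to 1 (fully open). In form: [[x, y, z, wx, wy, wz, grip], ...]. A call has 1 to 10 rows; each row is the pose to reach, as a shift and turn from the pose commanded when the call began, along the tool's axes at that moment; what a row does not reach only later rows make up. A row lasts 1/8 s, in which the tool goes at most 62.5 mm and 10.7 degrees, less where a joint would pass 70% of its speed; a pose out of reach is approached as far as the arm can. A call with a gripper value outside its range is refused whole. The fingers move at their own pace and stop on an object; "newtons" is the grip in N (left out, the last holds). Time passes only in rows, so rows that repeat a pose let the fingers close. It gives the time, the measured TCP pose, the force and the opening at its end, in the units of the state.
- manip.read_state(): the state, without advancing time (a new reading comes with each control period).
- viewer.camera(name): name is "scene" or "top" or "wrist"; returns the picture (480x640x3 uint8, red, green, blue); there is no depth.
- viewer.get_calibration(name): a dict with "camera_matrix" (3x3 intrinsics, pixels), "R" (3x3) and "t" (3): a world point X has camera coordinates R X + t. Camera axes: x right, y down, z forward; pixel columns grow to the right and rows downward; lengths in mm; the calibration is good to about 2 mm. A picture is of the moment at which its call begins: read the wrist's pose just before it. get_calibration takes no time and is no camera call; for the wrist camera it gives the pose at the moment of the call.
- manip.close_job(): hands the job in, once; it reports no verdict.
The state is a dict: "clock": time; "q": joint angles; "qvel": joint speeds; "joint_efforts": joint torques, N m; "tcp_pos": TCP position; "tcp_rot": TCP orientation; "wrist_force": force on the tool from outside, world axes, zero at the start; "wrist_torque": the same for the moment, N m; "width": finger opening in mm.
Only numpy, scipy, OpenCV 4.12 (cv2) and the standard library are available. Lean on these libraries where they do the work, as an engineer would, in place of code of your own. Each camera call takes 0.05 s, during which the arm holds its last target. There are 200 camera calls.

## Working session

There is one attempt and no reset: what is moved stays moved. The work goes in short steps, Python scripts to look and compute and a tool call to move; the robot and the scene stay as the last step left them, time stands still between calls to the robot, and variables do not carry over. Pictures are saved under pics/ and viewed, about 12 in all and at most 16, crops included, and the job is handed in when it is done.

Besides the shell and the picture viewer there is one more tool, called after ">>>" as a command line: name --pt "numbers of a row" for each row, then --argument value for the rest. send_rows: Moves the arm, as the interface text tells. Its arguments: {"type":"object","properties":{"moves":{"type":"array","items":{"type":"array","items":{"type":"number"}}},"newtons":{"type":"number"}},"required":["moves"]}

```bash
ls; mkdir -p pics; python3 - <<'E'
from station import manip, viewer
import cv2
s=manip.read_state();print(s)
a=viewer.camera("scene");b=viewer.camera("top")
cv2.imwrite("pics/scene0.png",a[:,:,::-1]);cv2.imwrite("pics/top0.png",b[:,:,::-1])
for n in("scene","top","wrist"):print(n,viewer.get_calibration(n))
E
```

```text
pics
{'clock': 0.0, 'q': array([ 9.96199107e-01,  2.59353893e-01,  1.53606145e+00,  1.41307856e-05,
        1.34800367e+00, -2.02763647e-01]), 'qvel': array([-0.00043395, -0.00058783, -0.00106918,  0.00031979, -0.00065228,
       -0.00162628]), 'joint_efforts': array([-7.99287864e-04, -4.37309933e+01, -2.83999318e+01,  7.20039220e-02,
        4.10673930e-02, -1.49698799e-04]), 'tcp_pos': array([199.4839653 , 511.97022479, 217.82053191]), 'tcp_rot': array([-3.52441568e-04,  1.84849062e-01,  9.82766498e-01, -8.42456155e-04]), 'wrist_force': array([ 0.17119285, -0.77710686, -0.39976197]), 'wrist_torque': array([-0.00944868,  0.016514  ,  0.00409336]), 'width': 93.19768368873808}
scene {'camera_matrix': array([[549.30643154,   0.        , 320.1845429 ],
       [  0.        , 549.30643154, 241.95579004],
       [  0.        ,   0.        ,   1.        ]]), 'R': array([[ 0.84945852,  0.52742254,  0.0156744 ],
       [ 0.4332996 , -0.68029756, -0.59114015],
       [-0.30111739,  0.50894075, -0.80641654]]), 't': array([-439.27071154, -249.06323887, 1363.83994134])}
top {'camera_matrix': array([[564.12217877,   0.        , 319.85238494],
       [  0.        , 564.12217877, 243.50882241],
       [  0.        ,   0.        ,   1.        ]]), 'R': array([[-0.03025019, -0.9994933 , -0.00990322],
       [-0.98548616,  0.03147907, -0.16681156],
       [ 0.16703878,  0.00471341, -0.98593906]]), 't': array([-10.05269292, 540.29967225, 997.07535199])}
wrist {'camera_matrix': array([[413.43996447,   0.        , 318.57173172],
       [  0.        , 413.43996447, 243.74447313],
       [  0.        ,   0.        ,   1.        ]]), 'R': array([[ 0.36256478,  0.93195429, -0.00282526],
       [ 0.8937531 , -0.3468408 ,  0.2844413 ],
       [ 0.26410637, -0.10565348, -0.9586893 ]]), 't': array([-548.91586013,  -33.8488844 ,  392.34667201])}
```

View pics/scene0.png

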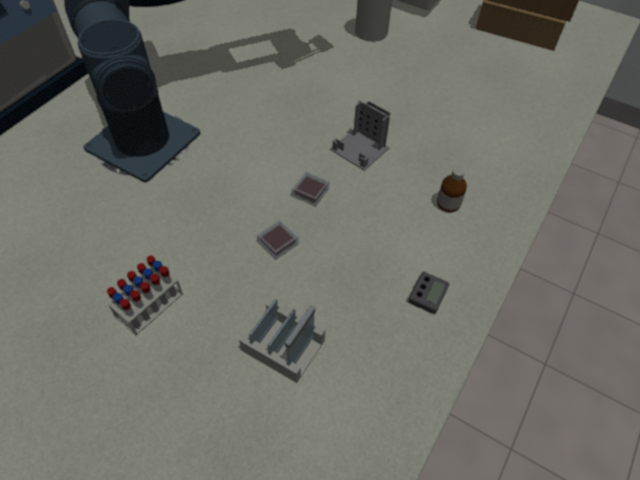

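View pics/top0.png

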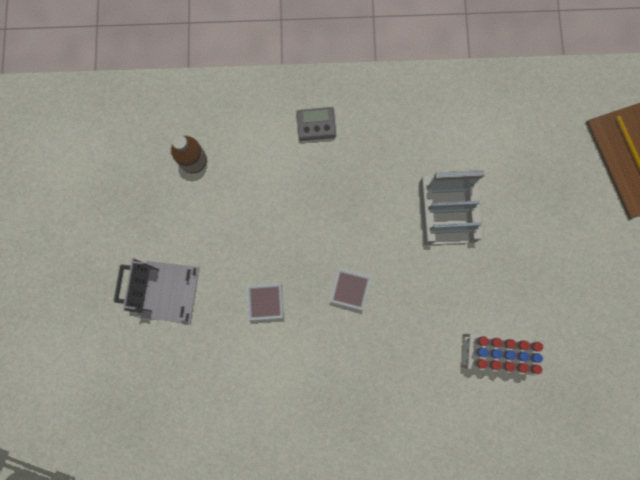

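```bash
cat > h.py <<'E'
import numpy as np, cv2
from station import manip, viewer
from scipy.spatial.transform import Rotation as Ro
np.set_printoptions(precision=3,suppress=True)
def pose():
    s=manip.read_state(); q=s['tcp_rot']
    return s['tcp_pos'], Ro.from_quat([q[1],q[2],q[3],q[0]]), s
def tool(yaw,tilt):
    "y axis (jaws) at world yaw (deg); tilt (deg) turns pointing direction about jaw axis y; tilt>0: points to +tool x side at tilt 0"
    y=np.array([np.cos(np.radians(yaw)),np.sin(np.radians(yaw)),0]); z=np.array([0,0,-1.])
    return Ro.from_matrix(np.c_[np.cross(y,z),y,z])*Ro.from_euler('y',tilt,degrees=True)
def row(p,R,p0=None,R0=None,grasp=False):
    "row from pose p0,R0 (default now) to p,R; grasp: p is grasp point"
    if p0 is None: p0,R0,_=pose()
    p=np.array(p,float)
    if grasp: p=p+R.apply([0,0,19])
    d=R0.inv().apply(p-p0)/10; w=np.degrees((R0.inv()*R).as_rotvec())/10
    return np.round(np.r_[d,w],2).tolist()
def cam(n): 
    c=viewer.get_calibration(n); return c['camera_matrix'],c['R'],c['t']
def cast(c,uv,z):
    K,R,t=c; C=-R.T@t; uv=np.atleast_2d(uv).astype(float)
    d=(np.c_[uv,np.ones(len(uv))]@np.linalg.inv(K).T)@R
    return C+d*((z-C[2])/d[:,2])[:,None]
def proj(c,X):
    K,R,t=c; x=(np.atleast_2d(X)@R.T+t)@K.T; return x[:,:2]/x[:,2:]
def tri(cs,uvs):
    A=np.zeros((3,3));b=np.zeros(3)
    for c,uv in zip(cs,uvs):
        K,R,t=c;C=-R.T@t;d=R.T@np.linalg.inv(K)@np.r_[uv,1];d/=np.linalg.norm(d);M=np.eye(3)-np.outer(d,d);A+=M;b+=M@C
    X=np.linalg.solve(A,b); return X
def snap(n,name):
    c=cam(n);a=viewer.camera(n)[:,:,::-1].copy();cv2.imwrite(f"pics/{name}.png",a);return c,a
E
python3 - <<'E'
from h import *
ct,cs,cw=cam('top'),cam('scene'),cam('wrist')
for n,u in dict(d1=(265,302),d2=(351,291),car=(168,292),car_front1=(197,268),car_front2=(189,320),rackc=(452,210),rack_back=(458,175),timer=(317,124),bottle=(190,160),tubes=(505,356)).items(): print(n,cast(ct,u,20)[0])
p,R,s=pose()
print('wrist cam in tool',R.inv().apply(-cw[1].T@cw[2]-p), R.inv().apply(cw[1][2]))
print(row([400,20,330],tool(90,0)), R.as_matrix())
E
```

```text
d1 [436.84   78.739  20.   ]
d2 [452.336 -82.09   20.   ]
car [461.105 260.084  20.   ]
car_front1 [504.639 206.002  20.   ]
car_front2 [407.915 220.272  20.   ]
rackc [ 600.784 -280.714   20.   ]
rack_back [ 669.432 -297.037   20.   ]
timer [782.124 -28.323  20.   ]
bottle [716.886 220.952  20.   ]
tubes [ 325.018 -358.301   20.   ]
wrist cam in tool [  79.515    0.149 -166.276] [-0.285 -0.001  0.959]
[-36.55, -38.58, -11.16, -0.01, -0.0, -2.13] [[-0.932  0.363 -0.001]
 [ 0.363  0.932 -0.001]
 [ 0.    -0.002 -1.   ]]
```

>>> send_rows --pt "-36.5 -38.6 -11.2 0 0 -2.13 1" --pt "-36.5 -38.6 -11.2 0 0 -2.13 1" --pt "-36.5 -38.6 -11.2 0 0 -2.13 1" --pt "-36.5 -38.6 -11.2 0 0 -2.13 1" --pt "-36.5 -38.6 -11.2 0 0 -2.13 1" --pt "-36.5 -38.6 -11.2 0 0 -2.13 1" --pt "-36.5 -38.6 -11.2 0 0 -2.13 1" --pt "-36.5 -38.6 -11.2 0 0 -2.13 1" --pt "-36.5 -38.6 -11.2 0 0 -2.13 1" --pt "-36.5 -38.6 -11.2 0 0 -2.13 1"

```text
clock: 1.35
tcp_pos: [400.8, 17.2, 330.7]
tcp_rot: [0.0, 0.003, 1.0, -0.0]
wrist_force: [0.1, -0.1, -0.8]
width: 92.9
```

```bash
python3 - <<'E'
from h import *
p,R,s=pose();print(p,R.as_matrix(),s['q'],s['clock'])
c,a=snap('wrist','w1')
E
```

```text
[400.771  17.172 330.712] [[-1.     0.006  0.   ]
 [ 0.006  1.    -0.001]
 [-0.    -0.001 -1.   ]] [-0.236 -0.077  1.64  -0.001  1.578 -1.801] 1.35
```

View pics/w1.png

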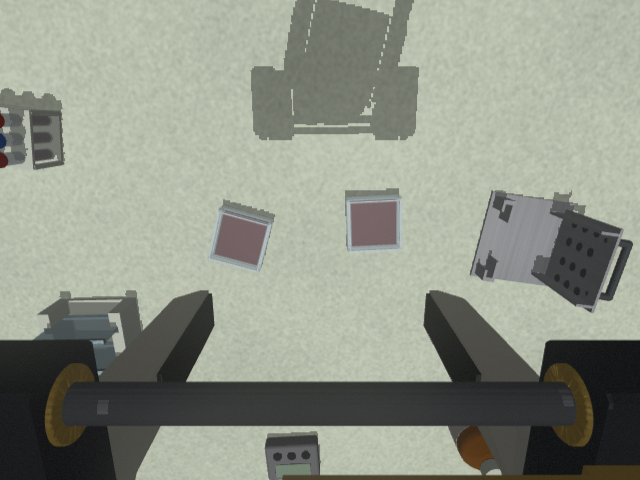

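```bash
cat >> h.py <<'E'
def red(a,minA=250):
    b,g,r=[a[:,:,i].astype(int) for i in range(3)]
    m=((r-g>18)&(r-b>10)&(r<190)&(g>40)).astype(np.uint8)
    m=cv2.morphologyEx(m,cv2.MORPH_OPEN,np.ones((3,3)))
    out=[]
    for c in cv2.findContours(m,cv2.RETR_EXTERNAL,cv2.CHAIN_APPROX_NONE)[0]:
        if cv2.contourArea(c)>minA:
            rc=cv2.minAreaRect(c)
            if min(rc[1])/max(rc[1])>.6 and cv2.contourArea(c)>.8*rc[1][0]*rc[1][1]: out.append((cv2.boxPoints(rc),np.array(rc[0])))
    return out
def yaw90(P):
    a=[np.degrees(np.arctan2(*(P[(i+1)%4]-P[i])[1::-1])) for i in range(4)]
    z=np.mean(np.exp(4j*np.radians(a))); return np.degrees(np.angle(z))/4
E
python3 - <<'E'
from h import *
cw=cam('wrist');w=cv2.imread('pics/w1.png')
ct,t=snap('top','t1'); cs,s=snap('scene','s1')
for n,c,a in(('w',cw,w),('t',ct,t),('s',cs,s)):
    for b,m in red(a):
        P=cast(c,b,10); print(n,m,P.mean(0)[:2],yaw90(P),np.linalg.norm(P-np.roll(P,1,0),axis=1))
E
python3 - <<'E'
from h import *
for n,u in(('w1',(374,222)),('w1',(241,240)),('t1',(265,302)),('s1',(278,239)),('w1',(300,180)),('w1',(350,222)),('t1',(350,291))):
    a=cv2.imread(f'pics/{n}.png');print(n,a[u[1],u[0]])
E
```

```text
w1 [104 102 119]
w1 [ 99  99 116]
t1 [112 100  83]
s1 [59 56 70]
w1 [178 196 189]
w1 [168 167 162]
t1 [74 71 71]
```

```bash
sed -i 's/(r-g>18)&(r-b>10)&(r<190)&(g>40)/(r-g>7)\&(r-b>7)\&(r<150)\&(g>35)/' h.py
python3 - <<'E'
from h import *
cw=cam('wrist')
for n,c,f in(('w',cw,'w1'),('t',cam('top'),'top0'),('s',cam('scene'),'scene0')):
    for b,m in red(cv2.imread(f'pics/{f}.png')):
        P=cast(c,b,10); print(n,m,P.mean(0)[:2],yaw90(P),np.linalg.norm(P-np.roll(P,1,0),axis=1))
E
```

```text
w [239.792 239.381] [458.254 -75.477] -16.12907910326926 [54.956 51.559 53.465 51.932]
w [373.499 223.479] [438.156  87.311] 3.5021623187351127 [52.505 53.248 52.49  54.847]
t [264.898 301.579] [438.422  79.973] 2.798904265094805 [52.695 52.458 52.693 52.025]
t [350.118 289.029] [457.033 -81.052] -16.05051674962203 [52.236 53.216 52.652 53.088]
s [277.25 237.25] [452.357 -71.349] -11.291175764368338 [50.182 47.956 51.357 46.844]
```

```bash
python3 - <<'E'
from h import *
p,R,s=pose();print(p)
c,a=snap('wrist','w2')
def f(n,c,a):
    for b,m in red(a):
        for z in(4,10,16):
            P=cast(c,b,z); print(n,m,z,P.mean(0)[:2],yaw90(P))
f('w',c,a); f('t',cam('top'),cv2.imread('pics/top0.png'))
w=red(a);t=red(cv2.imread('pics/top0.png'))
for i,j in((0,1),(1,0)):
    X=tri([c,cam('top')],[w[i][1],t[j][1]]);print(X,proj(c,X),proj(cam('top'),X))
E
```

```text
[399.017  20.868 330.133]
w [235.889 240.912] 4 [461.941 -81.61 ] -16.653720552027732
w [235.889 240.912] 10 [460.209 -80.36 ] -16.653720552027718
w [235.889 240.912] 16 [458.477 -79.111] -16.653720552027714
w [369.502 225.556] 4 [442.24   83.328] 2.6295793762228814
w [369.502 225.556] 10 [440.748  82.568] 2.6295793762228796
w [369.502 225.556] 16 [439.256  81.809] 2.629579376222904
t [264.898 301.579] 4 [438.833  80.604] 2.7989042650948135
t [264.898 301.579] 10 [438.422  79.973] 2.798904265094805
t [264.898 301.579] 16 [438.011  79.343] 2.7989042650948055
t [350.118 289.029] 4 [457.549 -81.33 ] -16.050516749622034
t [350.118 289.029] 10 [457.033 -81.052] -16.05051674962203
t [350.118 289.029] 16 [456.517 -80.774] -16.050516749622027
[457.055 -79.805  17.073] [[235.094 240.319]] [[349.611 288.65 ]]
[437.313  79.787  22.721] [[368.516 225.645]] [[264.278 301.668]]
```

>>> send_rows --pt "-2.6 20.5 3 0 0 0 1" --pt "-2.6 20.5 3 0 0 0 1" --pt "-2.6 20.5 3 0 0 0 1" --pt "-2.6 20.5 3 0 0 0 1" --pt "-2.6 20.5 3 0 0 0 1" --pt "-2.6 20.5 3 0 0 0 1" --pt "-2.6 20.5 3 0 0 0 1"

```text
clock: 2.42
tcp_pos: [425.5, 224.5, 301.0]
tcp_rot: [0.0, 0.0, 1.0, -0.0]
wrist_force: [0.2, 0.5, 0.2]
width: 92.9
```

```bash
python3 - <<'E'
from h import *
import pickle
p,R,s=pose();print(p,s['q'],s['clock'])
c,a=snap('wrist','w3');pickle.dump(c,open('c3.pkl','wb'))
b=a[100:400,170:570];cv2.imwrite('pics/w3c.png',cv2.resize(b,(800,600),interpolation=cv2.INTER_CUBIC))
E
```

```text
[425.481 224.493 301.026] [ 0.253  0.087  1.545 -0.     1.509 -1.317] 2.425
```

View pics/w3c.png

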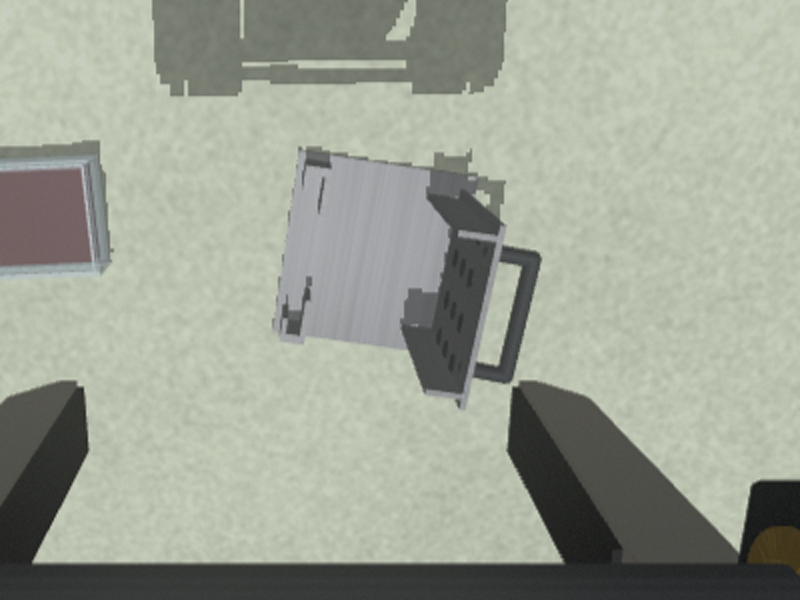

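>>> send_rows --pt "0 6 0 0 0 0 1" --pt "0 6 0 0 0 0 1" --pt "0 6 0 0 0 0 1" --pt "0 6 0 0 0 0 1"

```text
clock: 2.98
tcp_pos: [425.8, 284.0, 300.8]
tcp_rot: [0.0, 0.001, 1.0, -0.0]
wrist_force: [0.4, 0.7, 0.6]
width: 92.7
```

```bash
python3 - <<'E'
from h import *
import pickle
p,R,s=pose();print(p,s['clock'])
c,a=snap('wrist','w4');pickle.dump(c,open('c4.pkl','wb'))
b=a[100:400,70:470];cv2.imwrite('pics/w4c.png',cv2.resize(b,(800,600),interpolation=cv2.INTER_CUBIC))
E
```

```text
[425.821 284.032 300.775] 2.975
```

View pics/w4c.png

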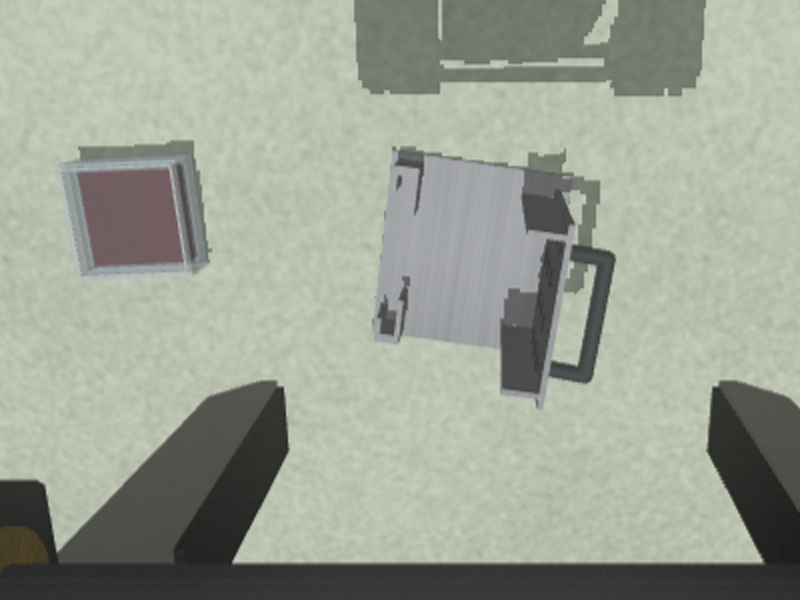

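```bash
python3 - <<'E'
from h import *
import pickle
c3,c4=pickle.load(open('c3.pkl','rb')),pickle.load(open('c4.pkl','rb'))
o3,o4=np.array([170,100]),np.array([70,100])
pts=dict(walltop_far=((505,228),(573,226)),walltop_near=((462,407),(542,407)),angnear_top=((424,391),(503,391)),
 ff=((301,148),(393,148)),fn=((275,336),(375,338)))
for n,(a,b) in pts.items():
    a=np.array(a)/2+o3;b=np.array(b)/2+o4
    X=tri([c3,c4],[a,b]);print(n,X,cast(c3,a,4)[0],cast(c4,b,4)[0],cast(c3,a,30)[0],cast(c4,b,30)[0])
# far & near side edges and angle slopes at z=4
for c,o,L in((c3,o3,[(335,155),(425,169),(305,342),(400,350)]),(c4,o4,[(425,155),(520,168),(405,341),(498,349)])):
    print(cast(c,np.array(L)/2+o,4))
for n in('w3','w4'):
    c={'w3':c3,'w4':c4}[n]
    for b,m in red(cv2.imread(f'pics/{n}.png')): P=cast(c,b,10);print(n,m,P.mean(0),yaw90(P))
E
```

```text
walltop_far [426.008 317.909 102.563] [448.075 343.089   4.   ] [447.119 326.966   4.   ] [442.343 336.45   30.   ] [441.462 324.577  30.   ]
walltop_near [519.287 305.885  91.767] [559.695 324.829   4.   ] [559.84  310.908   4.   ] [547.698 319.215  30.   ] [547.853 309.421  30.   ]
angnear_top [510.38  286.583  92.532] [549.123 301.173   4.   ] [549.261 287.096   4.   ] [537.719 296.887  30.   ] [537.868 286.945  30.   ]
ff [402.113 226.324   8.855] [402.626 226.34    4.   ] [402.787 225.707   4.   ] [399.445 226.254  30.   ] [399.618 229.003  30.   ]
fn [514.097 211.045   4.848] [513.72  211.015   4.   ] [515.09  210.886   4.   ] [504.304 211.789  30.   ] [505.616 215.014  30.   ]
[[406.503 245.312   4.   ]
 [414.311 295.852   4.   ]
 [517.51  228.87    4.   ]
 [522.575 285.671   4.   ]]
[[406.675 243.415   4.   ]
 [413.953 296.445   4.   ]
 [516.992 228.679   4.   ]
 [522.083 284.075   4.   ]]
w3 [ 46.506 224.975] [459.99 -85.82  10.  ] -19.904455856135744
w3 [189.353 208.009] [440.367  78.744  10.   ] 0.816072305211921
w4 [134.684 208.029] [440.473  76.682  10.   ] 1.5163009163175962
```

```bash
python3 - <<'E'
from h import *
print(row([438.5,81,150],tool(92.7,45),grasp=True))
E
```

```text
[0.05, -20.37, 16.43, 0.11, 4.5, -0.27]
```

>>> send_rows --pt "0 -20.4 8 0 2 -0.2 1" --pt "0 -20.4 14 0 4 -0.27 1" --pt "0 -20.4 16.4 0.11 4.5 -0.27 1" --pt "0 -20.4 16.4 0.11 4.5 -0.27 1" --pt "0 -20.4 16.4 0.11 4.5 -0.27 1" --pt "0 -20.4 16.4 0.11 4.5 -0.27 1" --pt "0 -20.4 16.4 0.11 4.5 -0.27 1" --pt "0 -20.4 16.4 0.11 4.5 -0.27 1"

```text
clock: 4.03
tcp_pos: [426.4, 82.3, 140.0]
tcp_rot: [-0.379, -0.024, 0.925, -0.01]
wrist_force: [0.2, 0.4, -0.4]
width: 92.8
```

```bash
cat > ik.py <<'E'
from h import *
from scipy.optimize import least_squares
# params: lat, L2, L3, d1, L6
def fk(q,P):
    lat,L2,L3,d1,L6=P
    B=Ro.from_euler('z',q[0]); U=B*Ro.from_euler('y',q[1]); F=U*Ro.from_euler('y',q[2])*Ro.from_euler('z',q[3]); T=F*Ro.from_euler('y',q[4])*Ro.from_euler('z',q[5])
    p=B.apply([0,lat,d1])+U.apply([0,0,L2])+F.apply([0,0,L3])+T.apply([0,0,L6])
    return p,T
LO=np.array([-3.14,-.91,.19,-1.22,.22,-3.12]);HI=np.array([3.14,2.08,2.58,4.36,2.71,3.12])
E
python3 - <<'E'
from ik import *
p,R,s=pose();print(p,R.as_euler('ZYX',degrees=True),s['q'],s['clock'])
P=[110,490.6,423.3,170,332]
for q in([.996,.259,1.536,0,1.348,-.203],s['q']):
    pp,T=fk(q,P);print(pp,T.as_matrix())
print(R.as_matrix())
E
```

```text
[426.422  82.291 139.953] [-177.061  -44.542 -179.993] [-0.022  0.657  1.375 -0.054  1.885 -1.64 ] 4.025
[200.107 511.254 218.125] [[-0.363 -0.932 -0.001]
 [-0.932  0.363 -0.001]
 [ 0.001  0.    -1.   ]]
[448.519  82.801 133.49 ] [[ 0.051 -0.712 -0.701]
 [-0.999 -0.037 -0.036]
 [ 0.     0.701 -0.713]]
[[-0.712 -0.051 -0.701]
 [-0.037  0.999 -0.036]
 [ 0.701 -0.    -0.713]]
```

```bash
cat >> ik.py <<'E'
P0=[110,490.6,423.3,201,363]
RZ=Ro.from_euler('z',-90,degrees=True)
def solve(p,R,q0,P=P0):
    "q reaching TCP p,R; returns q, err"
    def f(q):
        pp,T=fk(q,P); return np.r_[(pp-p)/100,2*((T*RZ).inv()*R).as_rotvec()]
    best=None
    for k in range(4):
        x0=np.clip(q0+(0 if k==0 else np.random.default_rng(k).normal(0,.5,6)),LO+.02,HI-.02)
        r=least_squares(f,x0,bounds=(LO+.01,HI-.01))
        if best is None or r.cost<best.cost-1e-6: best=r
        if best.cost<1e-5: break
    return best.x,np.sqrt(2*best.cost)
def reach(p,yaw,tilt,q0):
    R=tool(yaw,tilt); return solve(np.array(p,float)+R.apply([0,0,19]),R,q0)
E
python3 - <<'E'
from ik import *
D=[([.9962,.25935,1.53606,0,1.348,-.20276],[199.484,511.970,217.82]),([.253,.087,1.545,0,1.509,-1.317],[425.481,224.493,301.026]),([-.022,.657,1.375,-.054,1.885,-1.64],[426.422,82.291,139.953]),([-0.236,-0.077,1.64,-0.001,1.578,-1.801],[400.771,17.172,330.712])]
r=least_squares(lambda P:np.concatenate([fk(q,P)[0]-p for q,p in D]),P0);print(r.x,r.fun)
P0[:]=r.x
q=np.array(D[2][0])
for t in(45,30,0,-30,-45,-60):
    for z in(22,100):
        x,e=reach([438,81,z],92.7,t,q);print(t,z,x,e)
for z in(25,55,150):
  for t in(0,-30,-45,-60):
    x,e=reach([464,265,z],172.7,t,np.array([.3,.3,1.5,0,1.5,-2.6]));print('car',z,t,x,e)
E
```

```text
[110.684 490.539 424.328 201.417 363.73 ] [ 0.446  0.468 -0.509 -1.661 -0.595 -0.609  0.697  0.347  1.749  1.098
 -0.348 -0.631]
45 22 [-0.027  0.809  1.464 -0.052  1.652  1.514] 1.1998217998529322e-10
45 100 [-0.027  0.714  1.425 -0.053  1.786  1.507] 5.71544591692823e-13
30 22 [-0.035  0.624  1.663 -0.042  1.376  1.507] 1.7024214367296434e-12
30 100 [-0.035  0.529  1.604 -0.041  1.53   1.501] 8.055411775539973e-15
0 22 [-0.068  0.283  2.092 -0.     0.766  1.455] 4.561998589042968e-13
0 100 [-0.068  0.167  2.006 -0.     0.969  1.455] 1.2327483957056949e-11
-30 22 [-0.267  0.083  2.57   1.63   0.23  -0.336] 0.15233020709198394
-30 100 [-0.146 -0.117  2.44   0.312  0.317  1.106] 8.191326568978189e-13
-45 22 [-0.018  0.144  2.57   3.294  0.23  -1.766] 0.3653558140207365
-45 100 [-0.246 -0.168  2.57   1.269  0.23   0.079] 0.2074522302092475
-60 22 [ 0.243  0.279  2.57   3.825  0.584 -1.997] 0.7427526406651545
-60 100 [-0.235 -0.156  2.57   1.656  0.23  -0.298] 0.6327746826075381
car 25 0 [0.31  0.426 1.861 0.    0.855 0.438] 9.914377432189117e-13
car 25 -30 [-0.038  0.371  2.11   0.787  0.78  -0.517] 9.368682472229987e-12
car 25 -45 [-0.205  0.457  2.186  1.07   0.933 -0.936] 8.258734568472496e-11
car 25 -60 [-0.335  0.617  2.216  1.208  1.135 -1.237] 4.3255515381791154e-11
car 55 0 [0.31  0.386 1.833 0.    0.923 0.438] 3.28389382682644e-13
car 55 -30 [-0.038  0.317  2.087  0.736  0.835 -0.443] 8.85451217842515e-13
car 55 -45 [-0.205  0.393  2.172  1.022  0.973 -0.853] 8.190112205022815e-12
car 55 -60 [-0.335  0.545  2.214  1.177  1.162 -1.161] 1.8574737263056e-11
car 150 0 [0.31  0.284 1.719 0.    1.139 0.438] 4.445686567597864e-14
car 150 -30 [-0.038  0.175  1.985  0.622  1.026 -0.252] 2.067746364415682e-14
car 150 -45 [-0.205  0.218  2.094  0.901  1.118 -0.613] 1.8467701394177194e-13
car 150 -60 [-0.335  0.336  2.173  1.092  1.269 -0.92 ] 2.949161755278995e-12
```

```bash
sed -i "s/RZ=Ro.from_euler('z',-90/RZ=Ro.from_euler('z',90/; s/^P0=.*/P0=[110.7,490.5,424.3,201.4,363.7]/" ik.py
python3 - <<'E'
from ik import *
q=np.array([0,.5,1.8,0,1,0.])
for (X,yaw) in(([438,81],2.7),([457,-80],-16.4),([457,0],-7)):
  for t in(-60,-45,-30,0,30,45,60):
    for z in(22,100):
        x,e=reach(X+[z],yaw,t,np.array([0,.5,1.8,t/60,1,0.]));print(X,t,z,x,round(e,3))
for z in(25,150):
  for t in(0,30,45,60):
    x,e=reach([464,265,z],-7.3,t,np.array([.3,.3,1.8,.5,1,0]));print('car',z,t,x,e)
E
```

```text
[438, 81] -60 22 [ 0.534  0.76   1.837 -0.901  1.352  1.082] 0.0
[438, 81] -60 100 [ 0.534  0.625  1.824 -0.881  1.444  0.966] 0.0
[438, 81] -45 22 [ 0.442  0.593  1.918 -0.797  1.148  0.931] 0.0
[438, 81] -45 100 [ 0.442  0.466  1.877 -0.753  1.268  0.805] 0.0
[438, 81] -30 22 [ 0.308  0.446  1.991 -0.632  0.957  0.699] 0.0
[438, 81] -30 100 [ 0.308  0.326  1.927 -0.57   1.109  0.578] 0.0
[438, 81] 0 22 [-0.068  0.283  2.092 -0.     0.767 -0.115] 0.0
[438, 81] 0 100 [-0.068  0.168  2.005 -0.     0.969 -0.115] 0.0
[438, 81] 30 22 [-0.447  0.382  2.103  0.551  0.999 -0.878] 0.0
[438, 81] 30 100 [-0.447  0.25   2.036  0.498  1.172 -0.765] 0.0
[438, 81] 45 22 [-0.581  0.519  2.073  0.669  1.175 -1.094] 0.0
[438, 81] 45 100 [-0.581  0.375  2.029  0.631  1.324 -0.975] 0.0
[438, 81] 60 22 [-0.67   0.689  2.021  0.732  1.353 -1.243] 0.0
[438, 81] 60 100 [-0.67   0.536  2.008  0.715  1.478 -1.131] 0.0
[457, -80] -60 22 [ 0.172  0.771  1.807 -0.92   1.351  1.058] 0.0
[457, -80] -60 100 [ 0.172  0.64   1.794 -0.9    1.439  0.942] 0.0
[457, -80] -45 22 [ 0.081  0.608  1.885 -0.809  1.148  0.905
[... 1528 characters left out ...]
87  0.736  1.366 -1.225] 0.0
[457, 0] 60 100 [-0.831  0.553  1.974  0.721  1.488 -1.115] 0.0
car 25 0 [0.31  0.426 1.861 0.    0.855 0.438] 5.095089133334785e-15
car 25 30 [-0.038  0.371  2.11   0.787  0.78  -0.517] 1.3302164373083791e-11
car 25 45 [-0.205  0.457  2.186  1.07   0.933 -0.936] 3.9777485001446335e-12
car 25 60 [-0.335  0.617  2.216  1.208  1.135 -1.237] 5.905092480317098e-16
car 150 0 [ 0.31   0.284  1.719 -0.     1.139  0.438] 2.517229893175682e-15
car 150 30 [-0.038  0.175  1.985  0.622  1.026 -0.252] 5.103732026453776e-12
car 150 45 [-0.205  0.218  2.094  0.901  1.118 -0.613] 1.6591130681960334e-15
car 150 60 [-0.335  0.336  2.173  1.092  1.269 -0.92 ] 1.1557127690005852e-13
```

```bash
python3 - <<'E'
from ik import *
p,R,s=pose();print(p,s['q'],s['clock'])
print(row([438.5,81,130],tool(2.7,-45),grasp=True))
E
```

```text
[426.422  82.291 139.953] [-0.022  0.657  1.375 -0.054  1.885 -1.64 ] 4.025
[-2.49, -1.53, 0.83, 0.04, -6.88, 9.81]
```

>>> send_rows --pt "-2.5 -1.5 0.8 0 -6.88 9.81 1" --pt "-2.5 -1.5 0.8 0 -6.88 9.81 1" --pt "-2.5 -1.5 0.8 0 -6.88 9.81 1" --pt "-2.5 -1.5 0.8 0 -6.88 9.81 1" --pt "-2.5 -1.5 0.8 0 -6.88 9.81 1" --pt "-2.5 -1.5 0.8 0 -6.88 9.81 1" --pt "-2.5 -1.5 0.8 0 -6.88 9.81 1" --pt "-2.5 -1.5 0.8 0 -6.88 9.81 1" --pt "-2.5 -1.5 0.8 0 -6.88 9.81 1" --pt "-2.5 -1.5 0.8 0 -6.88 9.81 1"

```text
clock: 5.28
tcp_pos: [438.8, 68.2, 116.5]
tcp_rot: [0.211, 0.593, 0.737, -0.244]
wrist_force: [-0.7, 0.9, -0.4]
width: 92.7
```

```bash
python3 - <<'E'
from ik import *
p,R,s=pose();print(p,s['q'],s['clock'])
print(row([438.5,81,110],tool(2.7,-45),grasp=True))
E
```

```text
[438.836  68.195 116.481] [ 0.382  0.399  1.827 -0.651  1.248  0.485] 5.275
[1.14, 0.24, 1.61, 0.02, -0.73, 0.98]
```

>>> send_rows --pt "1.1 0.2 1.6 0 -0.73 0.98 1" --pt "1.1 0.2 1.6 0 -0.73 0.98 1" --pt "1.1 0.2 1.6 0 -0.73 0.98 1" --pt "1.1 0.2 1.6 0 -0.73 0.98 1" --pt "1.1 0.2 1.6 0 -0.73 0.98 1"

```text
clock: 5.9
tcp_pos: [438.7, 65.6, 94.9]
tcp_rot: [0.274, 0.636, 0.671, -0.265]
wrist_force: [0.1, -0.1, -0.5]
width: 92.7
```

```bash
python3 - <<'E'
from ik import *
p,R,s=pose();print(p,s['q'],s['clock'],R.as_matrix())
print(row([438.5,81,21],tool(2.7,-45),grasp=True))
c,a=snap('wrist','w5')
for b,m in red(a):
  for z in(10,19): P=cast(c,b,z);print(m,z,P.mean(0),yaw90(P))
E
```

```text
[438.702  65.586  94.887] [ 0.44   0.499  1.826 -0.746  1.279  0.784] 5.9 [[-0.04   0.999  0.03 ]
 [ 0.708  0.05  -0.704]
 [-0.705 -0.007 -0.709]]
[6.29, 0.11, 6.05, -0.02, -0.02, 0.04]
```

View pics/w5.png

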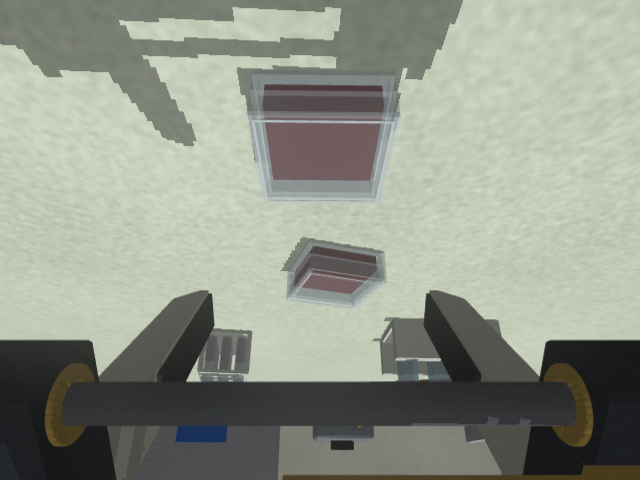

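>>> send_rows --pt "3.0 0 3.0 0 0 0 1" --pt "5.5 0 5.3 0 0 0 1" --pt "6.3 0.1 6.0 0 0 0 1" --pt "6.3 0.1 6.0 0 0 0 1" --pt "6.3 0.1 6.0 0 0 0 1" --pt "6.3 0.1 6.0 0 0 0 0.6" --pt "6.3 0.1 6.0 0 0 0 0.6" --pt "6.3 0.1 6.0 0 0 0 0.6" --pt "6.3 0.1 6.0 0 0 0 0.6" --pt "6.3 0.1 6.0 0 0 0 0.6" --newtons 40

```text
clock: 7.2
tcp_pos: [438.6, 68.2, 7.0]
tcp_rot: [0.274, 0.636, 0.671, -0.266]
wrist_force: [0.6, 0.9, 1.8]
width: 63.8
```

```bash
python3 - <<'E'
from ik import *
print(row([438.5,81,80],tool(2.7,-45),grasp=True))
print(row([438.5,81,80],tool(2.7,45),grasp=True))
E
```

```text
[-4.25, 0.0, -4.17, -0.02, -0.01, 0.05]
[-2.35, 0.01, -6.06, -0.05, 8.99, 0.02]
```

>>> send_rows --pt "-2 0 -2 0 0 0 0.5" --pt "-4.2 0 -4.2 0 0 0 0.5" --pt "-4.2 0 -4.2 0 0 0 0.5"

```text
clock: 7.58
tcp_pos: [439.8, 68.7, 67.4]
tcp_rot: [0.275, 0.636, 0.671, -0.264]
wrist_force: [0.1, -0.0, -2.3]
width: 63.6
```

>>> send_rows --pt "0.1 0 -0.1 0 1 0 0.5" --pt "0.7 0 -0.7 0 3 0 0.5" --pt "1.3 0 -1.3 0 6 0 0.5" --pt "1.9 0 -1.9 0 9 0 0.5" --pt "1.9 0 -1.9 0 9 0 0.5" --pt "1.9 0 -1.9 0 9 0 0.5" --pt "1.9 0 -1.9 0 9 0 0.5" --pt "1.9 0 -1.9 0 9 0 0.5" --pt "1.9 0 -1.9 0 9 0 0.5" --pt "1.9 0 -1.9 0 9 0 0.5"

```text
clock: 8.82
tcp_pos: [436.9, 93.8, 64.3]
tcp_rot: [-0.282, 0.639, 0.666, 0.261]
wrist_force: [-0.7, 0.6, -1.1]
width: 63.6
```

```bash
python3 - <<'E'
from ik import *
p,R,s=pose();print(p,p-R.apply([0,0,19]),s['q'],s['clock'],s['width'],R.as_matrix())
print(row([438.5,81.6,33],tool(2.7,45),grasp=True))
c,a=snap('wrist','w6');cs,b=snap('scene','s6')
cv2.imwrite('pics/m6.png',np.hstack([cv2.resize(a,(400,300)),cv2.resize(b[100:340,170:490],(400,300))]))
E
```

```text
[436.897  93.814  64.297] [437.706  80.361  77.689] [-0.583  0.489  1.98   0.634  1.28  -1.005] 8.825 63.606720787203685 [[-0.023  0.999 -0.043]
 [ 0.705  0.047  0.708]
 [ 0.709 -0.013 -0.705]]
[-3.09, 0.16, 3.23, -0.05, -0.02, -0.06]
```

View pics/m6.png

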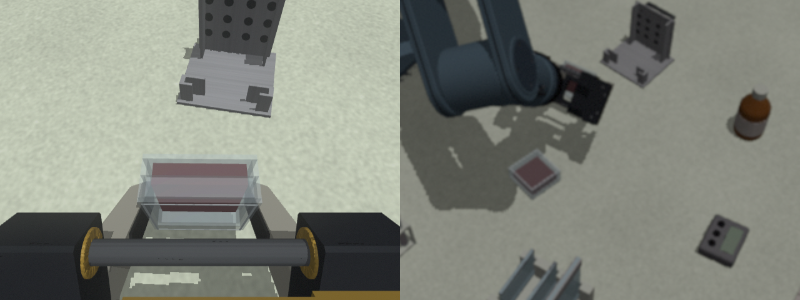

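>>> send_rows --pt "-1.5 0.1 1.6 0 0 0 0.5" --pt "-2.7 0.1 2.8 0 0 0 0.5" --pt "-3.1 0.15 3.2 -0.05 0 -0.06 0.5" --pt "-3.1 0.15 3.2 -0.05 0 -0.06 0.5" --pt "-3.1 0.15 3.2 -0.05 0 -0.06 0.5"

```text
clock: 9.55
tcp_pos: [438.7, 95.8, 22.1]
tcp_rot: [-0.276, 0.635, 0.671, 0.266]
wrist_force: [0.4, -1.4, -1.6]
width: 63.7
```

>>> send_rows --pt "-0.07 0 0.07 0 0 0 0.5" --pt "-0.07 0 0.07 0 0 0 0.5" --pt "-0.07 0 0.07 0 0 0 0.5"

```text
clock: 9.93
tcp_pos: [438.7, 95.7, 20.8]
tcp_rot: [-0.276, 0.635, 0.67, 0.266]
wrist_force: [-0.1, -0.2, -1.9]
width: 63.6
```

>>> send_rows --pt "-0.1 0 0.1 0 0 0 0.5" --pt "-0.1 0 0.1 0 0 0 0.5" --pt "-0.1 0 0.1 0 0 0 0.5"

```text
clock: 10.3
tcp_pos: [438.5, 95.8, 19.3]
tcp_rot: [-0.277, 0.635, 0.67, 0.266]
wrist_force: [-0.2, -0.6, -1.5]
width: 63.9
```

>>> send_rows --pt "-0.07 0 0.07 0 0 0 0.5" --pt "-0.07 0 0.07 0 0 0 0.5" --pt "-0.07 0 0.07 0 0 0 0.5"

```text
clock: 10.68
tcp_pos: [438.6, 95.8, 18.4]
tcp_rot: [-0.276, 0.635, 0.67, 0.266]
wrist_force: [-0.3, -0.7, -0.1]
width: 63.8
```

>>> send_rows --pt "-0.06 0 0.06 0 0 0 0.5" --pt "-0.06 0 0.06 0 0 0 0.5" --pt "-0.06 0 0.06 0 0 0 0.5"

```text
clock: 11.05
tcp_pos: [438.6, 95.8, 18.4]
tcp_rot: [-0.277, 0.635, 0.67, 0.266]
wrist_force: [-2.1, -3.4, 8.9]
width: 63.9
```

>>> send_rows --pt "0 0 0 0 0 0 0.75" --pt "0 0 0 0 0 0 0.75" --pt "0 0 0 0 0 0 1" --pt "0 0 0 0 0 0 1" --pt "0 0 0 0 0 0 1"

```text
clock: 11.68
tcp_pos: [438.5, 95.8, 17.4]
tcp_rot: [-0.277, 0.635, 0.67, 0.266]
wrist_force: [-0.4, -0.3, 0.2]
width: 91.8
```

```bash
python3 - <<'E'
from ik import *
p,R,s=pose();print(p,p-R.apply([0,0,19]),s['wrist_force'],s['width'])
print(row([438.6,94.8,38],tool(2.7,-45),grasp=True))
for k in (20,0,-20):print(k,row([438.6,94.8-(k+45)/90*12.4,38],tool(2.7,k),grasp=True))
c,a=snap('wrist','w7')
cv2.imwrite('pics/m7.png',a[180:400,150:490])
E
```

```text
[438.541  95.848  17.433] [439.173  82.404  30.845] [-0.416 -0.324  0.222] 91.80815780626826
[-0.52, -0.0, -1.53, 0.03, -9.01, 0.03]
20 [-0.05, -0.04, -0.44, 0.01, -2.51, 0.04]
0 [-0.4, -0.03, -0.62, 0.02, -4.51, 0.04]
-20 [-0.58, -0.02, -0.97, 0.02, -6.51, 0.03]
```

View pics/m7.png

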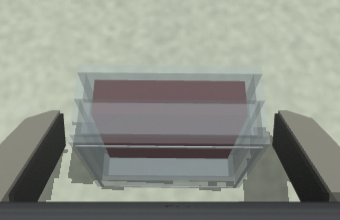

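>>> send_rows --pt "0 0 -0.3 0 -1 0 1" --pt "-0.05 0 -0.44 0 -2 0 1" --pt "-0.2 0 -0.5 0 -3.2 0 1" --pt "-0.4 0 -0.62 0 -4.5 0 1" --pt "-0.5 0 -0.8 0 -5.5 0 1" --pt "-0.58 0 -0.97 0 -6.5 0 1" --pt "-0.55 0 -1.25 0 -7.7 0 1" --pt "-0.52 0 -1.53 0 -9 0 1" --pt "-0.52 0 -1.53 0 -9 0 1" --pt "-0.52 0 -1.53 0 -9 0 1"

```text
clock: 12.98
tcp_pos: [437.9, 82.9, 21.9]
tcp_rot: [0.278, 0.635, 0.671, -0.263]
wrist_force: [-0.0, 0.1, -0.1]
width: 93.1
```

```bash
python3 - <<'E'
from ik import *
p,R,s=pose();print(p,p-R.apply([0,0,19]),s['wrist_force'],s['width'])
print(row([438.6,94.8,38],tool(2.7,-45),grasp=True))
E
```

```text
[437.911  82.912  21.913] [437.165  96.329  35.345] [-0.045  0.076 -0.086] 93.05191758012877
[-0.3, 0.12, -0.07, 0.03, 0.0, 0.04]
```

>>> send_rows --pt "-0.3 0.12 -0.1 0 0 0 1" --pt "-0.3 0.12 -0.1 0 0 0 1" --pt "-0.3 0.12 -0.1 0 0 0 0.55" --pt "-0.3 0.12 -0.1 0 0 0 0.5" --pt "-0.3 0.12 -0.1 0 0 0 0.5" --pt "-0.3 0.12 -0.1 0 0 0 0.5" --pt "-0.3 0.12 -0.1 0 0 0 0.5" --newtons 40

```text
clock: 13.85
tcp_pos: [440.5, 79.7, 27.7]
tcp_rot: [0.279, 0.637, 0.669, -0.262]
wrist_force: [-0.5, -0.0, 3.0]
width: 63.5
```

```bash
python3 - <<'E'
from ik import *
p,R,s=pose();g=p-R.apply([0,0,19]);print(p,g,s['wrist_force'],s['width'])
print(row(g+[0,0,80],tool(2.7,-45),grasp=True), row(g+[0,0,80],tool(2.7,45),grasp=True))
a=viewer.camera('wrist')[:,:,::-1]
cv2.imwrite('pics/m8.png',a[0:400,150:490])
E
```

```text
[440.452  79.701  27.697] [439.691  93.104  41.143] [-0.485 -0.026  2.956] 63.46678786636283
[-5.65, 0.03, -5.66, 0.04, -0.0, -0.0] [-3.75, 0.04, -7.56, 0.03, 9.0, 0.03]
```

View pics/m8.png

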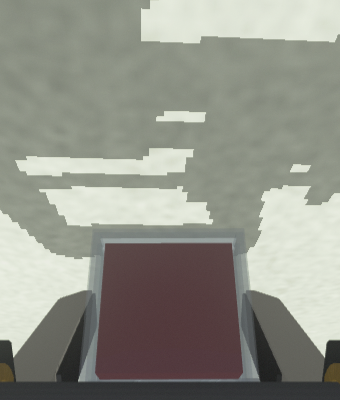

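>>> send_rows --pt "0 0 0 0 0 0 1" --pt "0 0 0 0 0 0 1" --pt "0.35 0 -0.05 0 0 0 1" --pt "0.35 0 -0.05 0 0 0 1" --pt "0.35 0 -0.05 0 0 0 0.5" --pt "0.35 0 -0.05 0 0 0 0.5" --pt "0.35 0 -0.05 0 0 0 0.5" --pt "0.35 0 -0.05 0 0 0 0.5" --pt "0.35 0 -0.05 0 0 0 0.5"

```text
clock: 15.02
tcp_pos: [440.4, 82.8, 25.3]
tcp_rot: [0.279, 0.637, 0.67, -0.261]
wrist_force: [0.3, -0.3, -0.3]
width: 63.9
```

>>> send_rows --pt "-2 0 -2 0 0 0 0.5" --pt "-4 0 -4 0 0 0 0.5" --pt "-5.6 0 -5.6 0 0 0 0.5" --pt "-5.6 0 -5.6 0 0 0 0.5" --pt "-5.6 0 -5.6 0 0 0 0.5"

```text
clock: 15.65
tcp_pos: [439.6, 82.6, 103.8]
tcp_rot: [0.278, 0.637, 0.67, -0.261]
wrist_force: [0.2, -0.8, -1.7]
width: 63.7
```

>>> send_rows --pt "0.1 0 -0.1 0 1 0 0.5" --pt "0.7 0 -0.7 0 3 0 0.5" --pt "1.3 0 -1.3 0 6 0 0.5" --pt "1.9 0 -1.9 0 9 0 0.5" --pt "1.9 0 -1.9 0 9 0 0.5" --pt "1.9 0 -1.9 0 9 0 0.5" --pt "1.9 0 -1.9 0 9 0 0.5" --pt "1.9 0 -1.9 0 9 0 0.5" --pt "1.9 0 -1.9 0 9 0 0.5" --pt "1.9 0 -1.9 0 9 0 0.5"

```text
clock: 16.9
tcp_pos: [438.0, 108.4, 102.7]
tcp_rot: [-0.278, 0.637, 0.669, 0.265]
wrist_force: [0.5, 0.0, -1.2]
width: 63.8
```

```bash
python3 - <<'E'
from ik import *
p,R,s=pose();g=p-R.apply([0,0,19]);print(p,g,s['wrist_force'],s['width'],s['clock'])
C=np.array([465.5,273,0]);ex=np.array([.127,.992,0])
T=C-9*ex
print(row(T+[0,0,190],tool(-7.3,45),grasp=True), row(T+[0,0,60],tool(-7.3,45),T+[0,0,190]+tool(-7.3,45).apply([0,0,19]),tool(-7.3,45),grasp=True))
a=viewer.camera('wrist')[:,:,::-1]
cv2.imwrite('pics/m9.png',a[0:400,100:540])
E
```

```text
[438.031 108.384 102.72 ] [438.685  94.921 116.11 ] [ 0.546  0.031 -1.16 ] 63.841213264263935 16.9
[17.04, 3.62, 6.68, -0.71, -0.02, 0.71] [-9.19, -0.0, 9.19, 0.0, 0.0, 0.0]
```

View pics/m9.png

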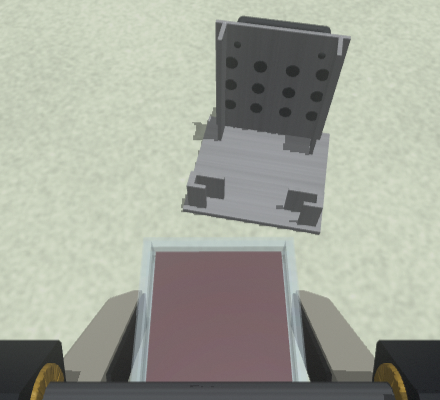

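>>> send_rows --pt "6 1 -2 0 0 0 0.5" --pt "12 2.5 3 -0.4 0 0.4 0.5" --pt "17 3.6 6.7 -0.71 0 0.71 0.5" --pt "17 3.6 6.7 -0.71 0 0.71 0.5" --pt "17 3.6 6.7 -0.71 0 0.71 0.5" --pt "17 3.6 6.7 -0.71 0 0.71 0.5" --pt "17 3.6 6.7 -0.71 0 0.71 0.5"

```text
clock: 17.82
tcp_pos: [465.8, 277.8, 177.7]
tcp_rot: [-0.252, 0.692, 0.612, 0.289]
wrist_force: [0.6, -0.6, -1.2]
width: 63.8
```

```bash
cat >> h.py <<'E'
C=np.array([465.5,273,0]);ex=np.array([.127,.992,0])
E
python3 - <<'E'
from ik import *
p,R,s=pose();g=p-R.apply([0,0,19]);print(p,g,s['wrist_force'],s['width'],s['clock'])
T=C-7*ex
for z in(60,28.5):print(row(T+[0,0,z],tool(-7.3,45),grasp=True))
E
```

```text
[465.768 277.803 177.662] [464.037 264.453 191.07 ] [ 0.646 -0.551 -1.242] 63.785909455155775 17.825
[-9.17, -0.03, 9.37, 0.01, -0.01, 0.03]
[-11.4, -0.04, 11.59, 0.01, -0.01, 0.03]
```

>>> send_rows --pt "-3 0 3 0 0 0 0.5" --pt "-6 0 6.1 0 0 0 0.5" --pt "-9.2 0 9.4 0 0 0 0.5" --pt "-10.4 0 10.6 0 0 0.03 0.5" --pt "-11.4 0 11.6 0 0 0.03 0.5" --pt "-11.4 0 11.6 0 0 0.03 0.5" --pt "-11.4 0 11.6 0 0 0.03 0.5"

```text
clock: 18.7
tcp_pos: [467.1, 279.7, 15.5]
tcp_rot: [-0.253, 0.693, 0.61, 0.289]
wrist_force: [-1.0, -1.0, -1.2]
width: 63.9
```

>>> send_rows --pt "-0.1 0 0.1 0 0 0 0.5" --pt "-0.1 0 0.1 0 0 0 0.5" --pt "-0.1 0 0.1 0 0 0 0.5"

```text
clock: 19.08
tcp_pos: [466.7, 280.3, 14.1]
tcp_rot: [-0.253, 0.693, 0.61, 0.289]
wrist_force: [0.6, 0.6, -1.3]
width: 63.8
```

>>> send_rows --pt "-0.08 0 0.08 0 0 0 0.5" --pt "-0.08 0 0.08 0 0 0 0.5" --pt "-0.08 0 0.08 0 0 0 0.5"

```text
clock: 19.45
tcp_pos: [466.5, 280.3, 12.7]
tcp_rot: [-0.253, 0.693, 0.61, 0.288]
wrist_force: [0.4, 0.7, -1.2]
width: 63.8
```

```bash
python3 - <<'E'
from ik import *
p,R,s=pose();g=p-R.apply([0,0,19]);print(p,g,g-(C-7*ex),R.as_matrix()[:,2],s['wrist_force'],s['width'],s['clock'])
E
```

```text
[466.536 280.263  12.667] [464.815 266.904  26.068] [ 0.204  0.848 26.068] [ 0.091  0.703 -0.705] [ 0.37   0.7   -1.204] 63.82017793103556 19.45
```

>>> send_rows --pt "-0.08 0 0.08 0 0 0 0.5" --pt "-0.08 0 0.08 0 0 0 0.5" --pt "-0.08 0 0.08 0 0 0 0.5"

```text
clock: 19.82
tcp_pos: [466.6, 280.3, 11.8]
tcp_rot: [-0.253, 0.693, 0.61, 0.289]
wrist_force: [-1.7, -3.2, 3.2]
width: 64.2
```

>>> send_rows --pt "-0.06 0 0.06 0 0 0 0.5" --pt "-0.06 0 0.06 0 0 0 0.5" --pt "-0.06 0 0.06 0 0 0 0.5"

```text
clock: 20.2
tcp_pos: [466.6, 280.4, 11.8]
tcp_rot: [-0.254, 0.693, 0.61, 0.289]
wrist_force: [-3.8, -6.7, 13.6]
width: 63.8
```

>>> send_rows --pt "0 0 0 0 0 0 0.75" --pt "0 0 0 0 0 0 0.8" --pt "0 0 0 0 0 0 1" --pt "0 0 0 0 0 0 1" --pt "0 0 -3 0 0 0 1" --pt "0 0 -8 0 0 0 1" --pt "0 0 -15 0 0 0 1" --pt "0 0 -15 0 0 0 1" --pt "0 0 -15 0 0 0 1" --pt "0 0 -15 0 0 0 1"

```text
clock: 21.45
tcp_pos: [451.9, 176.0, 115.6]
tcp_rot: [-0.255, 0.693, 0.61, 0.288]
wrist_force: [0.5, -0.2, 0.1]
width: 93.1
```

```bash
python3 - <<'E'
from ik import *
p,R,s=pose();print(p,s['width'],s['clock'],s['q'])
c,a=snap('wrist','w10')
for b,m in red(a,800):
    P=cast(c,b,18);g=P.mean(0)-C; print(m,g@ex,g[:2]@[-.992,.127],yaw90(P)-82.7)
ct,t=snap('top','t10')
for b,m in red(t):
    P=cast(ct,b,18);g=P.mean(0)-C;print('t',m,P.mean(0),g@ex,yaw90(P))
cv2.imwrite('pics/m10.png',np.hstack([cv2.resize(a,(400,300)),cv2.resize(t[170:410,80:400],(400,300))]))
E
```

```text
[451.924 175.969 115.606] 93.09547687549244 21.45 [-0.456  0.322  2.077  0.804  1.199 -0.812]
[321.  224.5] 6.072504500270058 -0.1694589703962639 -89.99009262215048
t [161.348 289.872] [465.782 273.216  18.   ] 0.24998131472450824 -6.745706161875155
```

View pics/m10.png

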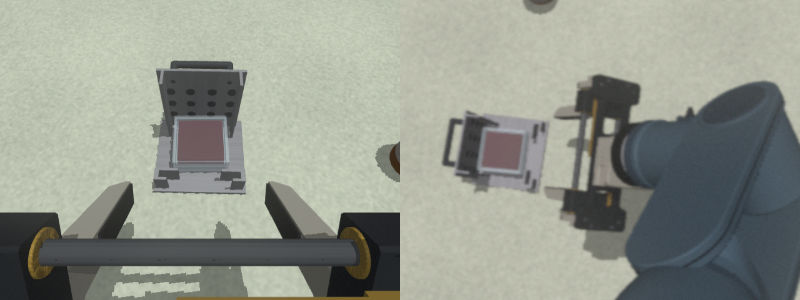

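```bash
python3 - <<'E'
from ik import *
print(row([457.5,-79.5,120],tool(-16.4,-45),grasp=True))
E
```

```text
[-19.39, 3.54, -18.25, -0.01, -9.0, 1.02]
```

>>> send_rows --pt "-19.4 3.5 -18.2 0 -9 1 1" --pt "-19.4 3.5 -18.2 0 -9 1 1" --pt "-19.4 3.5 -18.2 0 -9 1 1" --pt "-19.4 3.5 -18.2 0 -9 1 1" --pt "-19.4 3.5 -18.2 0 -9 1 1" --pt "-19.4 3.5 -18.2 0 -9 1 1" --pt "-19.4 3.5 -18.2 0 -9 1 1" --pt "-19.4 3.5 -18.2 0 -9 1 1" --pt "-19.4 3.5 -18.2 0 -9 1 1" --pt "-19.4 3.5 -18.2 0 -9 1 1"

```text
clock: 22.8
tcp_pos: [453.3, -91.4, 105.0]
tcp_rot: [0.229, 0.737, 0.556, -0.308]
wrist_force: [0.1, 0.0, -0.2]
width: 93.1
```

```bash
python3 - <<'E'
from ik import *
p,R,s=pose();g=p-R.apply([0,0,19]);print(p,g,s['width'],s['clock'],R.as_matrix()[:,1])
c,a=snap('wrist','w11')
for b,m in red(a,800):
    P=cast(c,b,18);print(m,P.mean(0),yaw90(P))
cs,t=snap('scene','s11')
for b,m in red(t,100): print('s',m,cast(cs,m,15))
t=cv2.imread('pics/s6.png')
for b,m in red(t,100): print('s6',m,cast(cs,m,15))
cv2.imwrite('pics/m11.png',cv2.resize(a,(400,300)))
E
```

```text
[453.289 -91.361 105.016] [457.067 -78.446 118.429] 93.13797707841417 22.8 [ 0.961 -0.276 -0.005]
s [277.178 237.326] [[454.863 -74.849  15.   ]]
s6 [276.735 237.336] [[454.079 -75.381  15.   ]]
```

View pics/m11.png

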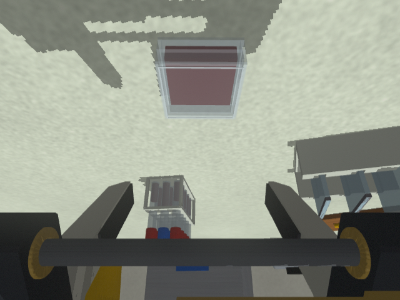

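```bash
python3 - <<'E'
from ik import *
print(row([457.5,-79.5,20.5],tool(-16.4,-45),grasp=True))
E
```

```text
[7.06, -0.0, 7.02, 0.01, -0.0, 0.02]
```

>>> send_rows --pt "3.0 0 3.0 0 0 0 1" --pt "6 0 6 0 0 0 1" --pt "7 0 7 0 0 0 1" --pt "7 0 7 0 0 0 1" --pt "7 0 7 0 0 0 1" --pt "7 0 7 0 0 0 0.5" --pt "7 0 7 0 0 0 0.5" --pt "7 0 7 0 0 0 0.5" --pt "7 0 7 0 0 0 0.5" --pt "7 0 7 0 0 0 0.5" --newtons 40

```text
clock: 24.15
tcp_pos: [454.1, -93.4, 8.6]
tcp_rot: [0.23, 0.739, 0.554, -0.306]
wrist_force: [-0.5, 2.3, 3.3]
width: 63.8
```

>>> send_rows --pt "-2 0 -2 0 0 0 0.5" --pt "-4.2 0 -4.2 0 0 0 0.5" --pt "-4.2 0 -4.2 0 0 0 0.5"

```text
clock: 24.52
tcp_pos: [455.3, -93.3, 69.1]
tcp_rot: [0.231, 0.74, 0.554, -0.305]
wrist_force: [1.0, 0.3, -1.7]
width: 63.5
```

>>> send_rows --pt "0.1 0 -0.1 0 1 0 0.5" --pt "0.7 0 -0.7 0 3 0 0.5" --pt "1.3 0 -1.3 0 6 0 0.5" --pt "1.9 0 -1.9 0 9 0 0.5" --pt "1.9 0 -1.9 0 9 0 0.5" --pt "1.9 0 -1.9 0 9 0 0.5" --pt "1.9 0 -1.9 0 9 0 0.5" --pt "1.9 0 -1.9 0 9 0 0.5" --pt "1.9 0 -1.9 0 9 0 0.5" --pt "1.9 0 -1.9 0 9 0 0.5"

```text
clock: 25.78
tcp_pos: [460.6, -68.5, 65.7]
tcp_rot: [-0.231, 0.741, 0.552, 0.306]
wrist_force: [-0.3, 0.3, -1.3]
width: 64.0
```

```bash
python3 - <<'E'
from ik import *
p,R,s=pose();g=p-R.apply([0,0,19]);print(p,g,s['wrist_force'],s['width'],s['clock'])
print(row([457.5,-79.5,33.5],tool(-16.4,45),grasp=True))
E
```

```text
[460.588 -68.511  65.713] [456.821 -81.415  79.142] [-0.323  0.291 -1.285] 64.01119460956882 25.775
[-3.09, 0.03, 3.37, -0.01, -0.0, -0.02]
```

>>> send_rows --pt "-1.5 0 1.6 0 0 0 0.5" --pt "-2.8 0 3 0 0 0 0.5" --pt "-3.1 0 3.35 0 0 0 0.5" --pt "-3.1 0 3.35 0 0 0 0.5" --pt "-3.1 0 3.35 0 0 0 0.5" --pt "-3.1 0 3.35 0 0 0 0.5"

```text
clock: 26.52
tcp_pos: [462.3, -66.2, 22.5]
tcp_rot: [-0.228, 0.739, 0.555, 0.306]
wrist_force: [-0.0, -0.2, -0.2]
width: 63.7
```

>>> send_rows --pt "-0.1 0 0.1 0 0 0 0.5" --pt "-0.1 0 0.1 0 0 0 0.5" --pt "-0.1 0 0.1 0 0 0 0.5"

```text
clock: 26.9
tcp_pos: [462.1, -66.0, 20.7]
tcp_rot: [-0.229, 0.739, 0.554, 0.306]
wrist_force: [-0.5, 0.3, -0.8]
width: 63.6
```

>>> send_rows --pt "-0.07 0 0.07 0 0 0 0.5" --pt "-0.07 0 0.07 0 0 0 0.5" --pt "-0.07 0 0.07 0 0 0 0.5"

```text
clock: 27.28
tcp_pos: [462.0, -65.9, 19.7]
tcp_rot: [-0.229, 0.739, 0.554, 0.306]
wrist_force: [-0.2, 0.1, -0.8]
width: 63.6
```

>>> send_rows --pt "-0.07 0 0.07 0 0 0 0.5" --pt "-0.07 0 0.07 0 0 0 0.5" --pt "-0.07 0 0.07 0 0 0 0.5"

```text
clock: 27.65
tcp_pos: [462.0, -65.9, 18.7]
tcp_rot: [-0.229, 0.739, 0.554, 0.306]
wrist_force: [-0.5, 0.2, -1.1]
width: 63.5
```

>>> send_rows --pt "-0.05 0 0.05 0 0 0 0.5" --pt "-0.05 0 0.05 0 0 0 0.5" --pt "-0.05 0 0.05 0 0 0 0.5"

```text
clock: 28.02
tcp_pos: [462.0, -66.0, 18.0]
tcp_rot: [-0.229, 0.739, 0.554, 0.306]
wrist_force: [0.8, -0.0, -0.2]
width: 63.6
```

>>> send_rows --pt "-0.06 0 0.06 0 0 0 0.5" --pt "-0.06 0 0.06 0 0 0 0.5" --pt "-0.06 0 0.06 0 0 0 0.5"

```text
clock: 28.4
tcp_pos: [462.0, -65.9, 17.2]
tcp_rot: [-0.229, 0.739, 0.554, 0.306]
wrist_force: [-0.3, 0.5, -0.5]
width: 63.3
```

>>> send_rows --pt "-0.07 0 0.07 0 0 0 0.5" --pt "-0.07 0 0.07 0 0 0 0.5" --pt "-0.07 0 0.07 0 0 0 0.5"

```text
clock: 28.78
tcp_pos: [462.1, -66.0, 16.5]
tcp_rot: [-0.229, 0.739, 0.554, 0.306]
wrist_force: [-0.1, -1.3, 4.1]
width: 63.5
```

>>> send_rows --pt "-0.05 0 0.05 0 0 0 0.5" --pt "-0.05 0 0.05 0 0 0 0.5" --pt "-0.05 0 0.05 0 0 0 0.5"

```text
clock: 29.15
tcp_pos: [462.1, -66.0, 16.5]
tcp_rot: [-0.229, 0.739, 0.554, 0.307]
wrist_force: [-2.5, -2.4, 10.4]
width: 63.7
```

>>> send_rows --pt "0 0 0 0 0 0 0.75" --pt "0 0 0 0 0 0 0.75" --pt "0 0 0 0 0 0 1" --pt "0 0 0 0 0 0 1" --pt "0 0 0 0 0 0 1"

```text
clock: 29.78
tcp_pos: [462.0, -65.9, 15.4]
tcp_rot: [-0.229, 0.739, 0.554, 0.306]
wrist_force: [-0.7, 0.0, 0.7]
width: 91.9
```

```bash
python3 - <<'E'
from ik import *
p,R,s=pose();g=p-R.apply([0,0,19]);print(p,g,s['wrist_force'],s['width'])
u=np.array([.282,.959,0])
for k in (20,0,-20,-45):
  T=g+u*15*(45-k)/90;T[2]=39;print(k,T,row(T,tool(-16.4,k),grasp=True))
E
```

```text
[462.023 -65.905  15.419] [458.25  -78.788  28.865] [-0.699  0.039  0.666] 91.87088836356003
20 [459.425 -74.792  39.   ] [0.21, 0.0, -0.6, -0.0, -2.5, 0.01]
0 [460.365 -71.596  39.   ] [-0.1, 0.0, -0.74, -0.0, -4.5, 0.01]
-20 [461.305 -68.399  39.   ] [-0.24, 0.0, -1.05, 0.0, -6.5, 0.01]
-45 [462.48  -64.403  39.   ] [-0.12, -0.0, -1.56, 0.0, -9.0, 0.01]
```

>>> send_rows --pt "0.1 0 -0.3 0 -1 0 1" --pt "0.2 0 -0.6 0 -2 0 1" --pt "0.05 0 -0.65 0 -3.2 0 1" --pt "-0.1 0 -0.75 0 -4.5 0 1" --pt "-0.2 0 -0.9 0 -5.5 0 1" --pt "-0.24 0 -1.05 0 -6.5 0 1" --pt "-0.2 0 -1.3 0 -7.7 0 1" --pt "-0.12 0 -1.56 0 -9 0 1" --pt "-0.12 0 -1.56 0 -9 0 1" --pt "-0.12 0 -1.56 0 -9 0 1"

```text
clock: 31.02
tcp_pos: [458.1, -75.4, 23.3]
tcp_rot: [0.229, 0.737, 0.556, -0.308]
wrist_force: [0.0, -0.5, -0.5]
width: 92.8
```

>>> send_rows --pt "0 0 0 0 0 0 1" --pt "0 0 0 0 0 0 1" --pt "0 0 0 0 0 0 1"

```text
clock: 31.4
tcp_pos: [458.8, -78.3, 26.7]
tcp_rot: [0.23, 0.74, 0.553, -0.305]
wrist_force: [0.0, -0.9, 0.3]
width: 93.2
```

```bash
python3 - <<'E'
from ik import *
p,R,s=pose();g=p-R.apply([0,0,19]);print(p,g,s['wrist_force'],s['width'])
print(row([462.48,-64.4,39],tool(-16.4,-45),grasp=True))
c,a=snap('wrist','w12')
m=red(a,800);print([(i[1],i[0].tolist()) for i in m])
E
```

```text
[458.83 -78.26  26.68] [462.586 -65.371  40.125] [ 0.011 -0.941  0.273] 93.17481279685538
[0.14, -0.04, 0.02, 0.01, -0.0, -0.01]
[(array([317.5, 314.5]), [[245.0, 248.0], [390.0, 248.0], [390.0, 381.0], [245.0, 381.0]])]
```

>>> send_rows --pt "0.1 0 0 0 0 0 1" --pt "0.1 0 0 0 0 0 0.5" --pt "0.1 0 0 0 0 0 0.5" --pt "0.1 0 0 0 0 0 0.5" --pt "0.1 0 0 0 0 0 0.5" --pt "0.1 0 0 0 0 0 0.5" --pt "0.1 0 0 0 0 0 0.5" --newtons 40

```text
clock: 32.33
tcp_pos: [458.9, -76.6, 24.9]
tcp_rot: [0.23, 0.739, 0.554, -0.306]
wrist_force: [0.2, 0.5, 0.0]
width: 63.7
```

>>> send_rows --pt "-2 0 -2 0 0 0 0.5" --pt "-4 0 -4 0 0 0 0.5" --pt "-5.6 0 -5.6 0 0 0 0.5" --pt "-5.6 0 -5.6 0 0 0 0.5" --pt "-5.6 0 -5.6 0 0 0 0.5"

```text
clock: 32.95
tcp_pos: [458.4, -76.5, 103.5]
tcp_rot: [0.23, 0.739, 0.554, -0.306]
wrist_force: [-0.0, -0.4, -2.3]
width: 64.0
```

>>> send_rows --pt "0.1 0 -0.1 0 1 0 0.5" --pt "0.7 0 -0.7 0 3 0 0.5" --pt "1.3 0 -1.3 0 6 0 0.5" --pt "1.9 0 -1.9 0 9 0 0.5" --pt "1.9 0 -1.9 0 9 0 0.5" --pt "1.9 0 -1.9 0 9 0 0.5" --pt "1.9 0 -1.9 0 9 0 0.5" --pt "1.9 0 -1.9 0 9 0 0.5" --pt "1.9 0 -1.9 0 9 0 0.5" --pt "1.9 0 -1.9 0 9 0 0.5"

```text
clock: 34.2
tcp_pos: [465.4, -51.6, 102.2]
tcp_rot: [-0.231, 0.74, 0.552, 0.306]
wrist_force: [-0.9, -0.3, -0.2]
width: 63.7
```

```bash
python3 - <<'E'
from ik import *
p,R,s=pose();g=p-R.apply([0,0,19]);print(p,g,s['wrist_force'],s['width'],s['clock'])
T=C-8*ex
for z in(190,):print(row(T+[0,0,z],tool(-7.3,45),grasp=True))
E
```

```text
[465.419 -51.624 102.22 ] [461.661 -64.533 115.645] [-0.854 -0.266 -0.21 ] 63.65184661513759 34.2
[27.61, -9.31, 17.18, 0.63, -0.01, -0.66]
```

>>> send_rows --pt "6 -2 -1 0 0 0 0.5" --pt "11 -4 4 0.2 0 -0.2 0.5" --pt "17 -6 9 0.4 0 -0.4 0.5" --pt "22 -8 13 0.6 0 -0.6 0.5" --pt "27.7 -9.3 17.3 0.63 0 -0.66 0.5" --pt "27.7 -9.3 17.3 0.63 0 -0.66 0.5" --pt "27.7 -9.3 17.3 0.63 0 -0.66 0.5" --pt "27.7 -9.3 17.3 0.63 0 -0.66 0.5" --pt "27.7 -9.3 17.3 0.63 0 -0.66 0.5" --pt "27.7 -9.3 17.3 0.63 0 -0.66 0.5"

```text
clock: 35.45
tcp_pos: [466.8, 279.7, 177.1]
tcp_rot: [-0.251, 0.693, 0.611, 0.288]
wrist_force: [0.6, 0.2, -0.8]
width: 63.6
```

```bash
python3 - <<'E'
from ik import *
p,R,s=pose();g=p-R.apply([0,0,19]);print(p,g,s['wrist_force'],s['width'],s['clock'],s['q'])
T=C-6.5*ex
for z in(80,57):print(row(T+[0,0,z],tool(-7.3,45),grasp=True))
E
```

```text
[466.794 279.687 177.125] [465.04  266.389 190.582] [ 0.646  0.237 -0.814] 63.629408144792095 35.45 [-0.206  0.221  2.002  0.869  1.172 -0.541]
[-7.8, -0.09, 7.84, 0.02, 0.01, 0.02]
[-9.42, -0.1, 9.47, 0.02, 0.01, 0.02]
```

>>> send_rows --pt "-3 0 3 0 0 0 0.5" --pt "-6 -0.1 6 0 0 0 0.5" --pt "-8 -0.1 8 0 0 0 0.5" --pt "-9 -0.1 9 0 0 0 0.5" --pt "-9.4 -0.1 9.4 0 0 0 0.5" --pt "-9.4 -0.1 9.4 0 0 0 0.5" --pt "-9.4 -0.1 9.4 0 0 0 0.5"

```text
clock: 36.33
tcp_pos: [466.5, 280.4, 45.0]
tcp_rot: [-0.251, 0.692, 0.612, 0.288]
wrist_force: [-0.0, 0.3, -0.5]
width: 64.0
```

>>> send_rows --pt "-0.1 0 0.1 0 0 0 0.5" --pt "-0.1 0 0.1 0 0 0 0.5" --pt "-0.1 0 0.1 0 0 0 0.5"

```text
clock: 36.7
tcp_pos: [465.9, 280.7, 43.2]
tcp_rot: [-0.251, 0.692, 0.612, 0.288]
wrist_force: [-0.3, 0.4, -1.2]
width: 63.8
```

>>> send_rows --pt "-0.08 0 0.08 0 0 0 0.5" --pt "-0.08 0 0.08 0 0 0 0.5" --pt "-0.08 0 0.08 0 0 0 0.5"

```text
clock: 37.08
tcp_pos: [465.8, 280.7, 41.8]
tcp_rot: [-0.251, 0.692, 0.612, 0.288]
wrist_force: [-0.0, 0.2, -1.2]
width: 63.8
```

>>> send_rows --pt "-0.08 0 0.08 0 0 0 0.5" --pt "-0.08 0 0.08 0 0 0 0.5" --pt "-0.08 0 0.08 0 0 0 0.5"

```text
clock: 37.45
tcp_pos: [465.8, 280.7, 40.7]
tcp_rot: [-0.251, 0.692, 0.612, 0.288]
wrist_force: [-0.3, 0.9, -2.0]
width: 63.5
```

>>> send_rows --pt "-0.06 0 0.06 0 0 0 0.5" --pt "-0.06 0 0.06 0 0 0 0.5" --pt "-0.06 0 0.06 0 0 0 0.5"

```text
clock: 37.83
tcp_pos: [465.9, 280.8, 40.4]
tcp_rot: [-0.252, 0.692, 0.612, 0.288]
wrist_force: [-1.8, -2.9, 5.4]
width: 64.0
```

Contact, as predicted (40.4). Release and back off.

>>> send_rows --pt "0 0 0 0 0 0 0.75" --pt "0 0 0 0 0 0 0.8" --pt "0 0 0 0 0 0 1" --pt "0 0 0 0 0 0 1" --pt "0 0 -3 0 0 0 1" --pt "0 0 -8 0 0 0 1" --pt "0 0 -15 0 0 0 1" --pt "0 0 -15 0 0 0 1" --pt "0 0 -15 0 0 0 1" --pt "0 0 -15 0 0 0 1"

```text
clock: 39.08
tcp_pos: [451.2, 176.8, 145.1]
tcp_rot: [-0.252, 0.692, 0.612, 0.287]
wrist_force: [0.8, -1.0, -0.3]
width: 93.2
```

```bash
python3 - <<'E'
from ik import *
p,R,s=pose();print(p,s['width'],s['clock'])
c,a=snap('wrist','w13');ct,t=snap('top','t13')
for n,c,a in(('w',c,a),('t',ct,t)):
  for b,m in red(a,500):
    P=cast(c,b,46);g=P.mean(0)-C; print(n,m,g@ex,g[:2]@[-.992,.127],yaw90(P))
q=s['q']
# rack/panel viewing pose
for X in([560,-260,330],[570,-270,250]): 
  for yaw in(0,90,-90,180): print(X,yaw,*solve(np.array(X,float),tool(yaw,0),np.array([-.6,.3,1.5,0,1.4,q[5]])))
E
```

```text
[451.214 176.765 145.139] 93.18036824308236 39.075
w [321.  225.5] 6.197202280623396 0.4834161507823649 -7.1113352959503855
t [156.835 288.982] 0.3487962706227088 0.5345164405773474 -6.7074129804021085
[560, -260, 330] 0 [-0.615  0.386  1.095  0.     1.66  -0.615] 8.791430280125148e-13
[560, -260, 330] 90 [-0.615  0.386  1.095  0.     1.66  -2.186] 2.5090053915214384e-09
[560, -260, 330] -90 [-0.615  0.386  1.095  0.     1.66   0.956] 6.732627461098468e-10
[560, -260, 330] 180 [-0.615  0.386  1.095 -0.     1.66   2.527] 1.7204933604284812e-14
[570, -270, 250] 0 [-0.619  0.416  1.241  0.     1.485 -0.619] 1.0632277865109233e-10
[570, -270, 250] 90 [-0.619  0.416  1.241  0.     1.485 -2.19 ] 1.2305964821585325e-09
[570, -270, 250] -90 [-0.619  0.416  1.241  0.     1.485  0.952] 3.745935599383654e-10
[570, -270, 250] 180 [-0.619  0.416  1.241 -0.     1.485  2.523] 1.6483500352275386e-14
```

```bash
python3 - <<'E'
from ik import *
T=C-110*ex
ey=np.array([-.992,.127,0])
print(row(T+[0,0,95]+20*ey,tool(-7.3,0)))
E
```

```text
[-4.45, -1.82, 2.65, 0.0, -4.5, 0.03]
```

>>> send_rows --pt "-4.5 -1.8 2.6 0 -4.5 0 1" --pt "-4.5 -1.8 2.6 0 -4.5 0 1" --pt "-4.5 -1.8 2.6 0 -4.5 0 1" --pt "-4.5 -1.8 2.6 0 -4.5 0 1" --pt "-4.5 -1.8 2.6 0 -4.5 0 1" --pt "-4.5 -1.8 2.6 0 -4.5 0 1" --pt "-4.5 -1.8 2.6 0 -4.5 0 1" --pt "-4.5 -1.8 2.6 0 -4.5 0 1" --pt "-4.5 -1.8 2.6 0 -4.5 0 1"

```text
clock: 40.3
tcp_pos: [432.9, 163.6, 95.7]
tcp_rot: [0.002, 0.75, 0.661, 0.001]
wrist_force: [-0.3, 1.0, -0.6]
width: 93.2
```

```bash
python3 - <<'E'
from ik import *
import pickle
p,R,s=pose();print(p,s['clock'],np.abs(s['qvel']).max())
c,a=snap('wrist','w14');pickle.dump(c,open('c14.pkl','wb'))
E
```

```text
[432.885 163.649  95.653] 40.3 0.00530001679519815
```

>>> send_rows --pt "0 4 0 0 0 0 1" --pt "0 4 0 0 0 0 1" --pt "0 4 0 0 0 0 1" --pt "0 4 0 0 0 0 1" --pt "0 4 0 0 0 0 1"

```text
clock: 40.98
tcp_pos: [471.9, 159.6, 96.0]
tcp_rot: [0.002, 0.75, 0.662, 0.001]
wrist_force: [0.3, -1.1, 0.7]
width: 92.7
```

```bash
python3 - <<'E'
from ik import *
import pickle
p,R,s=pose();print(p,s['clock'],np.abs(s['qvel']).max())
c,a=snap('wrist','w15');pickle.dump(c,open('c15.pkl','wb'))
c14=pickle.load(open('c14.pkl','rb'))
X=C-44*ex+[0,0,30]; u1=proj(c14,X)[0];u2=proj(c,X)[0];print(u1,u2)
o=[]
for f,u in(('w14',u1),('w15',u2)):
    i=cv2.imread(f'pics/{f}.png');x,y=int(u[0])-133,max(0,int(u[1])-50);print(f,x,y)
    o.append(cv2.resize(i[y:y+100,max(x,0):max(x,0)+266],(798,300),interpolation=cv2.INTER_CUBIC))
cv2.imwrite('pics/m15.png',np.vstack(o))
E
```

```text
[471.904 159.568  95.999] 40.975 0.004693297569558315
[352.285 141.35 ] [280.629 142.763]
w14 219 91
w15 147 92
```

View pics/m15.png

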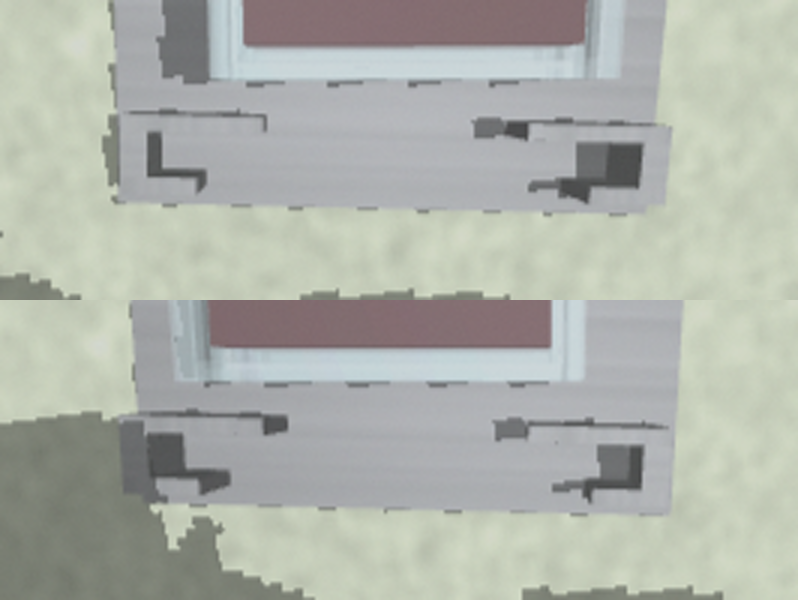

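```bash
python3 - <<'E'
from ik import *
import pickle
c14=pickle.load(open('c14.pkl','rb'));c15=pickle.load(open('c15.pkl','rb'))
A=[];
for c,o,pts in((c14,(219,91),[(147,154.5),(642,165.5)]),(c15,(147,92),[(147,154.5),(643,166)])):
    uv=np.array(pts)/3+o-1/3; P=cast(c,uv,30); m=P.mean(0); d=P[1]-P[0]
    print(P, 'mid',m[:2],'len',np.linalg.norm(d),'ang',np.degrees(np.arctan2(d[1],d[0])), 'in carrier',(m-C)@ex); A.append(uv)
L=tri([c14,c15],[A[0][0],A[1][0]]);Rr=tri([c14,c15],[A[0][1],A[1][1]]);print(L,Rr,(L+Rr)/2)
E
```

```text
[[414.099 234.727  30.   ]
 [503.317 221.443  30.   ]] mid [458.708 228.085] len 90.20168167186836 ang -8.468884526386391 in carrier -45.417910894614835
[[413.88  234.881  30.   ]
 [503.266 221.665  30.   ]] mid [458.573 228.273] len 90.35732512550031 ang -8.410111034228988 in carrier -45.24890760462569
[414.275 234.84   31.391] [503.214 221.59   30.43 ] [458.745 228.215  30.91 ]
```

```bash
python3 - <<'E'
from ik import *
print(cast(cam('top'),[(436,176),(482,173)],126),cast(cam('top'),[(432,208),(477,206),(432,228),(477,226)],76))
print(row([620,-280,250],tool(0,0)))
E
```

```text
[[ 638.32  -232.166  126.   ]
 [ 641.057 -312.092  126.   ]] [[ 593.151 -231.668   76.   ]
 [ 594.207 -313.059   76.   ]
 [ 556.354 -229.334   76.   ]
 [ 557.412 -310.236   76.   ]]
[-41.8, 20.21, -15.26, 0.02, 0.01, -0.71]
```

>>> send_rows --pt "-3 0 -6 0 0 0 1" --pt "-8 4 -12 0 0 0 1" --pt "-42 20 -15.3 0 0 -0.7 1" --pt "-42 20 -15.3 0 0 -0.7 1" --pt "-42 20 -15.3 0 0 -0.7 1" --pt "-42 20 -15.3 0 0 -0.7 1" --pt "-42 20 -15.3 0 0 -0.7 1" --pt "-42 20 -15.3 0 0 -0.7 1" --pt "-42 20 -15.3 0 0 -0.7 1" --pt "-42 20 -15.3 0 0 -0.7 1"

```text
clock: 42.28
tcp_pos: [617.9, -283.7, 249.6]
tcp_rot: [0.002, 0.709, 0.705, 0.001]
wrist_force: [-0.1, 0.1, 0.5]
width: 93.2
```

>>> send_rows --pt "0 0 0 0 0 0 1" --pt "0 0 0 0 0 0 1" --pt "0 0 0 0 0 0 1"

```text
clock: 42.65
tcp_pos: [618.0, -280.6, 250.8]
tcp_rot: [0.002, 0.708, 0.707, 0.001]
wrist_force: [0.6, -0.2, -0.0]
width: 93.3
```

```bash
python3 - <<'E'
from ik import *
import pickle
p,R,s=pose();print(p,s['clock'],np.abs(s['qvel']).max())
c,a=snap('wrist','w16');pickle.dump(c,open('c16.pkl','wb'))
u=proj(c,[[639.7,-272,126]])[0];print(u)
x,y=max(0,int(u[0])-150),max(0,int(u[1])-110);print(x,y)
i=a[y:y+220,x:x+293]
cv2.imwrite('pics/m16.png',cv2.resize(i,None,fx=2.7,fy=2.7,interpolation=cv2.INTER_CUBIC))
E
```

```text
[ 618.005 -280.597  250.801] 42.65 0.005492955852773289
[347.92  222.402]
197 112
```

View pics/m16.png

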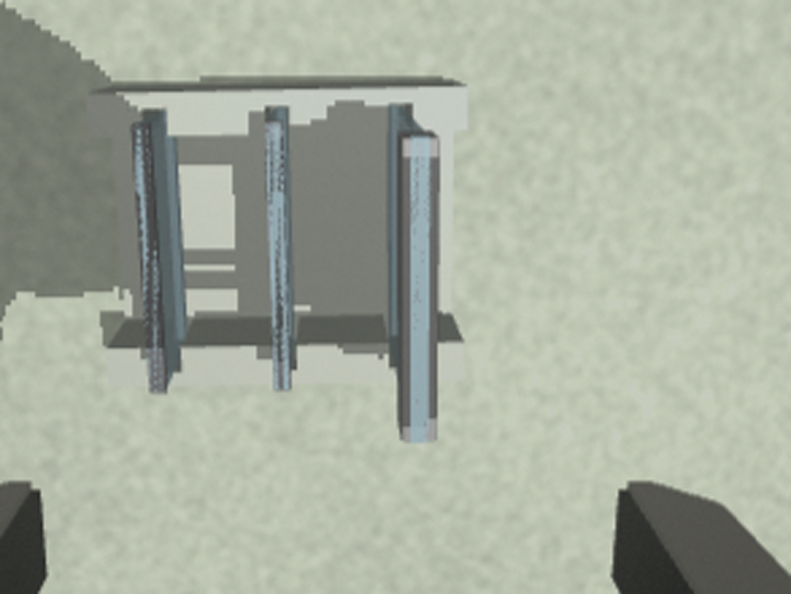

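```bash
python3 - <<'E'
from ik import *
import pickle
c=pickle.load(open('c16.pkl','rb'));ct=cam('top')
uv=np.array([(421.5,134),(418.5,441)])/2.7+[197,112]
for z in(110,118,126,134):
    P=cast(c,uv,z);d=P[0]-P[1];print(z,P[:,:2].tolist(),P.mean(0)[:2],np.linalg.norm(d),np.degrees(np.arctan2(d[1],d[0])))
# top view: blurred rail ends
t=cv2.imread('pics/t13.png')
cv2.imwrite('pics/m17.png',cv2.resize(t[150:260,400:510],None,fx=5,fy=5,interpolation=cv2.INTER_CUBIC))
cs=cam('scene');print(proj(cs,[[640,-230,126],[640,-315,126]]),proj(ct,[[640,-230,126],[640,-315,126]]))
E
```

```text
110 [[643.8246637552598, -230.1999181260418], [645.0288068054953, -319.11669777995155]] [ 644.427 -274.658] 88.924932749524 90.77587265096611
118 [[643.1330677272688, -229.43194687653894], [644.3058258539413, -316.03118931396045]] [ 643.719 -272.732] 86.60718302980985 90.77587265096612
126 [[642.4414716992776, -228.6639756270361], [643.5828449023874, -312.94568084796936]] [ 643.012 -270.805] 84.28943331009566 90.7758726509662
134 [[641.7498756712865, -227.89600437753325], [642.8598639508334, -309.8601723819783]] [ 642.305 -268.878] 81.97168359038155 90.77587265096622
[[311.563 305.53 ]
 [284.067 343.491]] [[434.688 175.105]
 [483.726 173.534]]
```

View pics/m17.png

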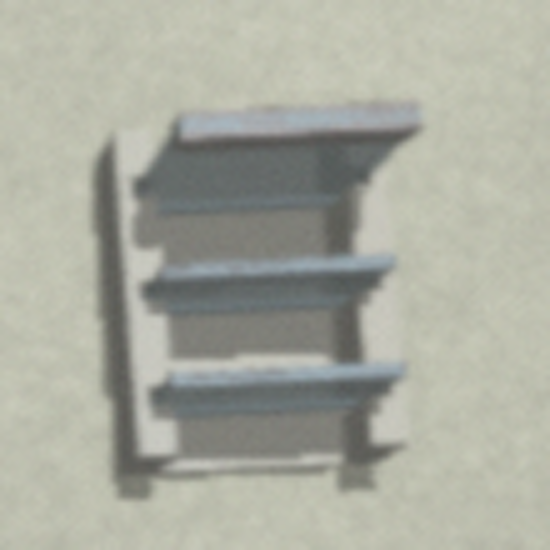

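```bash
python3 - <<'E'
from ik import *
import pickle
c=pickle.load(open('c16.pkl','rb'));ct=cam('top')
uv=np.array([(421.5,134),(418.5,441)])/2.7+[197,112]
for u,t in((uv[0],(436.2,175)),(uv[1],(484,173))): print(tri([c,ct],[u,t]))
print(cast(ct,[(436.2,175),(484,173)],126))
T=np.array([642.5,-270.5,118.]);R=tool(1,0)
print(row(T+[0,0,60],R,grasp=True),row(T,R,grasp=True))
# reach at carrier
S=np.array([458.6,228.2,0])
for z in(118,200,230):print(reach(S+[0,0,z],82,0,np.array([.2,.3,1.6,0,1.2,-1.2])))
E
```

```text
[ 641.352 -230.714  125.526]
[ 645.274 -319.713  110.078]
[[ 640.102 -232.628  126.   ]
 [ 640.942 -315.549  126.   ]]
[1.05, 2.4, 9.19, 0.03, 0.01, -0.11] [1.07, 2.37, 15.19, 0.03, 0.01, -0.11]
(array([ 0.244,  0.273,  1.819, -0.   ,  1.05 , -1.187]), np.float64(2.732690689484441e-11))
(array([ 0.244,  0.202,  1.698, -0.   ,  1.242, -1.187]), np.float64(2.067385600572767e-11))
(array([ 0.244,  0.185,  1.646,  0.   ,  1.311, -1.187]), np.float64(3.3102918786355488e-15))
```

>>> send_rows --pt "1 2.3 6 0 0 -0.1 1" --pt "1 2.4 12 0 0 -0.1 1" --pt "1 2.4 15.3 0 0 -0.1 1" --pt "1 2.4 15.3 0 0 -0.1 1" --pt "1 2.4 15.3 0 0 -0.1 1" --pt "1 2.4 15.3 0 0 -0.1 0.5" --pt "1 2.4 15.3 0 0 -0.1 0.3" --pt "1 2.4 15.3 0 0 -0.1 0.2" --pt "1 2.4 15.3 0 0 -0.1 0.2" --newtons 20

```text
clock: 43.82
tcp_pos: [642.7, -272.3, 97.8]
tcp_rot: [0.002, 0.702, 0.712, 0.001]
wrist_force: [0.2, 0.5, -0.2]
width: 57.5
```

>>> send_rows --pt "0 0 0 0 0 0 0" --pt "0 0 0 0 0 0 0" --pt "0 0 0 0 0 0 0" --pt "0 0 0 0 0 0 0" --pt "0 0 0 0 0 0 0" --newtons 15

```text
clock: 44.45
tcp_pos: [642.7, -272.2, 97.5]
tcp_rot: [0.002, 0.702, 0.712, 0.001]
wrist_force: [0.7, 0.3, -1.0]
width: 10.1
```

>>> send_rows --pt "0 0 0 0 0 0 0" --pt "0 0 0 0 0 0 0" --pt "0 0 -1 0 0 0 0" --pt "0 0 -2 0 0 0 0" --pt "0 0 -4 0 0 0 0" --pt "0 0 -7 0 0 0 0" --pt "0 0 -12 0 0 0 0" --pt "0 0 -12 0 0 0 0" --pt "0 0 -12 0 0 0 0" --newtons 40

```text
clock: 45.58
tcp_pos: [642.0, -271.9, 217.7]
tcp_rot: [0.002, 0.702, 0.712, 0.001]
wrist_force: [0.4, -1.1, -1.9]
width: 10.0
```

```bash
python3 - <<'E'
from ik import *
p,R,s=pose();print(p,s['clock'],s['width'],s['wrist_force'])
S=np.array([458.6,228.2,0])
print(row(S+[0,0,218],tool(82,0)))
a=viewer.camera('scene')[:,:,::-1]
cv2.imwrite('pics/s18.png',a)
E
```

```text
[ 641.99  -271.929  217.663] 45.575 9.952926370163542 [ 0.373 -1.056 -1.861]
[50.28, -17.61, -0.21, 0.01, 0.03, -8.12]
```

>>> send_rows --pt "50.3 -17.6 -0.2 0 0 -8.12 0" --pt "50.3 -17.6 -0.2 0 0 -8.12 0" --pt "50.3 -17.6 -0.2 0 0 -8.12 0" --pt "50.3 -17.6 -0.2 0 0 -8.12 0" --pt "50.3 -17.6 -0.2 0 0 -8.12 0" --pt "50.3 -17.6 -0.2 0 0 -8.12 0" --pt "50.3 -17.6 -0.2 0 0 -8.12 0" --pt "50.3 -17.6 -0.2 0 0 -8.12 0" --pt "50.3 -17.6 -0.2 0 0 -8.12 0" --pt "50.3 -17.6 -0.2 0 0 -8.12 0"

```text
clock: 46.88
tcp_pos: [456.8, 230.1, 216.4]
tcp_rot: [0.001, 0.067, 0.998, -0.001]
wrist_force: [-0.2, 0.0, -2.1]
width: 9.8
```

```bash
python3 - <<'E'
from ik import *
p,R,s=pose();print(p,s['clock'],s['width'],s['wrist_force'],R.as_matrix()[:,2])
S=np.array([458.6,228.2,0])
print(row(S+[0,0,135],tool(82,0)))
E
```

```text
[456.755 230.124 216.383] 46.875 9.781067681717865 [-0.154  0.036 -2.147] [ 0.001 -0.002 -1.   ]
[-0.2, -0.15, 8.14, -0.01, 0.01, 0.03]
```

>>> send_rows --pt "-0.2 -0.15 4 0 0 0 0" --pt "-0.2 -0.15 7 0 0 0 0" --pt "-0.2 -0.15 9 0 0 0 0" --pt "-0.2 -0.15 9 0 0 0 0" --pt "-0.2 -0.15 9 0 0 0 0" --pt "-0.2 -0.15 9 0 0 0 0"

```text
clock: 47.62
tcp_pos: [461.8, 226.3, 128.8]
tcp_rot: [0.003, 0.07, 0.998, -0.001]
wrist_force: [0.2, -0.0, -1.4]
width: 9.7
```

```bash
python3 - <<'E'
from ik import *
import pickle
p,R,s=pose();print(p,s['clock'],s['width'],s['wrist_force'],R.as_matrix()[:,1])
S=np.array([458.6,228.2,0])
print(row(S+[0,0,125],tool(82,0)))
c,a=snap('wrist','w19');pickle.dump(c,open('c19.pkl','wb'))
t=snap('top','t19')[1];sc=snap('scene','s19')[1]
ey=np.array([-.990,.139,0]);
for y in(-42,42):print(proj(c,S+y*ey+[0,0,34.5]),proj(c,S+y*ey*45/42+[0,0,30]),proj(c,S+y*ey+[0,0,154]))
A=cv2.resize(a,(640,480))[60:480]
B=cv2.resize(sc[70:190,300:420],(300,300),interpolation=cv2.INTER_CUBIC)
cv2.imwrite('pics/m19.png',cv2.resize(a[40:440],(800,500)))
E
```

```text
[461.845 226.264 128.784] 47.625 9.729462845582859 [ 0.18  -0.001 -1.405] [ 0.139  0.99  -0.001]
[0.35, 0.15, 0.38, -0.0, 0.04, 0.0]
[[320.851 299.722]] [[320.818 300.957]] [[321.851 422.447]]
[[321.189 176.731]] [[321.172 171.029]] [[322.625 222.931]]
```

View pics/m19.png

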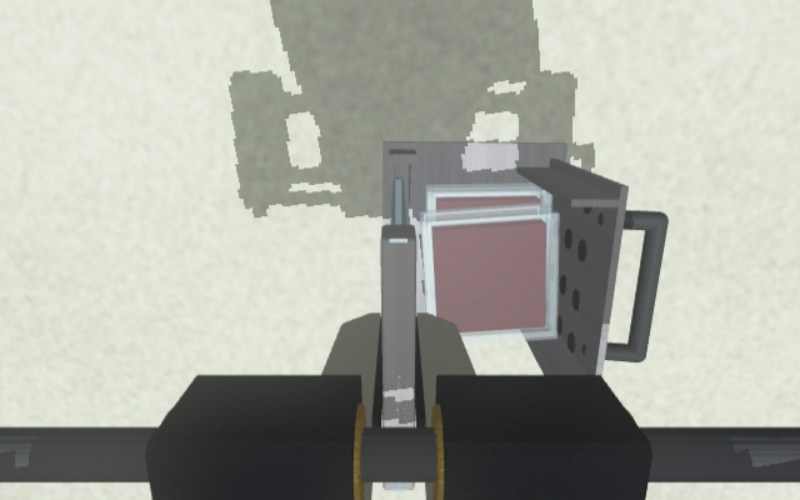

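```bash
python3 - <<'E'
from ik import *
import pickle
c=pickle.load(open('c19.pkl','rb'));p0=np.array([461.845,226.264,0])
S=np.array([458.6,228.2,0]);ey=np.array([-.990,.139,0]);e=np.array([.139,.99,0])
a=cv2.imread('pics/w19.png')
for n,u,z,o in(('railtop',(318.4,232),157.3,p0),('bottom',(318.4,181.6),37.3,p0),('slot',(322,161.6),30,S)):
    X=cast(c,u,z)[0];print(n,X,(X-o)@ey,(X-o)@e)
p,R,s=pose();print(p,s['wrist_force'])
E
```

```text
railtop [419.183 232.251 157.3  ] 43.06765027179333 -0.003105827555069496
bottom [419.393 231.949  37.3  ] 42.81745114743276 -0.2727167552381502
slot [408.278 235.776  30.   ] 50.87238205817899 0.5058376897433945
[461.427 226.443 128.532] [ 0.513 -0.373 -1.275]
```

```bash
python3 - <<'E'
from ik import *
S=np.array([458.6,228.2,0]);ey=np.array([-.990,.139,0])
print(row(S-ey+[0,0,125],tool(81.8,0)))
E
```

```text
[0.21, 0.14, 0.35, -0.0, 0.03, 0.02]
```

>>> send_rows --pt "0.2 0.14 0.2 0 0.03 0.02 0" --pt "0.2 0.14 0.2 0 0.03 0.02 0" --pt "0.2 0.14 0.2 0 0.03 0.02 0" --pt "0.2 0.14 0.2 0 0.03 0.02 0" --pt "0.2 0.14 0.2 0 0.03 0.02 0"

```text
clock: 48.4
tcp_pos: [459.2, 228.1, 125.8]
tcp_rot: [-0.0, 0.071, 0.997, -0.001]
wrist_force: [0.2, 0.3, -1.1]
width: 9.7
```

```bash
python3 - <<'E'
from ik import *
S=np.array([458.6,228.2,0]);ey=np.array([-.990,.139,0])
print(pose()[0],row(S-ey+[0,0,117],tool(81.8,0)))
E
```

```text
[459.236 228.066 125.786] [-0.04, 0.01, 0.88, -0.01, -0.0, 0.0]
```

Well aligned; lower in small steps.

>>> send_rows --pt "-0.04 0 0.3 0 0 0 0" --pt "-0.04 0 0.6 0 0 0 0" --pt "-0.04 0 0.9 0 0 0 0" --pt "-0.04 0 0.9 0 0 0 0" --pt "-0.04 0 0.9 0 0 0 0"

```text
clock: 49.02
tcp_pos: [459.6, 228.0, 116.8]
tcp_rot: [-0.0, 0.071, 0.997, -0.001]
wrist_force: [0.9, -0.3, -1.3]
width: 9.9
```

>>> send_rows --pt "0 0 0.2 0 0 0 0" --pt "0 0 0.4 0 0 0 0" --pt "0 0 0.6 0 0 0 0" --pt "0 0 0.6 0 0 0 0"

```text
clock: 49.52
tcp_pos: [459.4, 227.9, 110.6]
tcp_rot: [-0.001, 0.071, 0.997, -0.001]
wrist_force: [-0.9, -0.1, -1.5]
width: 9.6
```

>>> send_rows --pt "0 0 0.3 0 0 0 0" --pt "0 0 0.6 0 0 0 0" --pt "0 0 0.9 0 0 0 0" --pt "0 0 1.2 0 0 0 0" --pt "0 0 1.2 0 0 0 0" --pt "0 0 1.2 0 0 0 0"

```text
clock: 50.28
tcp_pos: [459.6, 228.0, 98.8]
tcp_rot: [-0.0, 0.071, 0.997, -0.001]
wrist_force: [-0.2, 0.4, -1.5]
width: 9.7
```

>>> send_rows --pt "0 0 0.12 0 0 0 0" --pt "0 0 0.12 0 0 0 0" --pt "0 0 0.12 0 0 0 0"

```text
clock: 50.65
tcp_pos: [459.6, 228.0, 97.6]
tcp_rot: [-0.0, 0.071, 0.997, -0.001]
wrist_force: [-0.4, 0.1, -0.6]
width: 9.6
```

>>> send_rows --pt "0 0 0.12 0 0 0 0" --pt "0 0 0.12 0 0 0 0" --pt "0 0 0.12 0 0 0 0"

```text
clock: 51.02
tcp_pos: [459.5, 228.0, 96.4]
tcp_rot: [-0.0, 0.071, 0.997, -0.001]
wrist_force: [0.3, -0.0, -1.3]
width: 9.7
```

>>> send_rows --pt "0 0 0.12 0 0 0 0" --pt "0 0 0.12 0 0 0 0" --pt "0 0 0.12 0 0 0 0"

```text
clock: 51.4
tcp_pos: [459.7, 228.0, 95.4]
tcp_rot: [-0.0, 0.071, 0.997, -0.0]
wrist_force: [-1.2, 0.1, 2.0]
width: 9.7
```

>>> send_rows --pt "0 0 0 0 0 0 0.2" --pt "0 0 0 0 0 0 0.35" --pt "0 0 0 0 0 0 0.4" --pt "0 0 0 0 0 0 0.4" --pt "0 0 -2 0 0 0 0.4" --pt "0 0 -6 0 0 0 0.4" --pt "0 0 -12 0 0 0 0.4" --pt "0 -5 -16 0 0 0 0.4" --pt "0 -10 -16 0 0 0 0.4" --pt "0 -10 -16 0 0 0 0.4"

```text
clock: 52.65
tcp_pos: [445.5, 126.7, 256.1]
tcp_rot: [0.0, 0.073, 0.997, -0.001]
wrist_force: [1.0, 0.0, -1.0]
width: 36.9
```

```bash
python3 - <<'E'
from ik import *
p,R,s=pose();print(p,s['clock'],s['width'],s['wrist_force'])
c,a=snap('wrist','w20');ct,t=snap('top','t20');cs,sc=snap('scene','s20')
S=np.array([458.6,228.2,0]);ey=np.array([-.990,.139,0]);e=np.array([.139,.99,0])
for n,c,a in(('w',c,a),('t',ct,t)):
  for b,m in red(a,400):
    P=cast(c,b,46);g=P.mean(0)-C; print(n,m,g@ex,g@ey,yaw90(P))
# predicted rail location, and brightness edges around it in top view
q=proj(ct,[S+y*ey+x*e+[0,0,124] for x in(-5,5) for y in(-42,42)]);print(q)
m=q.mean(0).astype(int);g=cv2.cvtColor(t,cv2.COLOR_BGR2GRAY);print(g[m[1],m[0]-25:m[0]+25]);print(g[m[1]+13,m[0]-25:m[0]+25])
cw=cam('wrist');q=proj(cw,[S+y*ey+x*e+[0,0,124] for x in(-5,5) for y in(-42,42)]);print(q)
gw=cv2.cvtColor(cv2.imread('pics/w20.png'),cv2.COLOR_BGR2GRAY);mm=q.mean(0).astype(int);print(gw[mm[1],mm[0]-30:mm[0]+30])
E
```

```text
[445.474 126.71  256.076] 52.65 36.852012254632356 [ 0.956  0.042 -0.986]
w [485.966 217.609] 7.524641100501865 -9.042504646494772 -8.205537409703743
[[176.544 263.635]
 [168.985 313.048]
 [170.744 263.007]
 [163.102 312.396]]
[59 56 58 53 58 55 62 59 54 54 60 55 57 58 59 57 57 56 68 79 87 92 95 92
 92 92 92 86 69 55 57 75 89 92 91 94 92 92 92 88 79 68 52 44 44 46 45 47
 43 47]
[145 149 148 150 148 151 151 156 157 154 144 124 100  72  54  41  45  52
  70  83  92  94  90  91  89  92  92  83  61  53  64  83  90  91  93  93
  93  90  94  85  79  67  53  45  41  45  41  45  42  48]
[[441.331 284.085]
 [450.911 174.612]
 [454.292 284.062]
 [464.916 174.579]]
[ 87  87  86  87  87  88  92  92  94  92 100 103 104 106 108 101 107 120
 120 113 112  84  79  80  79  80  81  79 142 181 181 185 188 183 180 190
 194 190 173 172 166 118 112 111 111 110 110 111 112 111 110 110 111 110
 110 110 110 111 109 109]
```

>>> send_rows --pt "0 -25 -8 0 0 0 0.4" --pt "0 -25 -8 0 0 0 0.4" --pt "0 -25 -8 0 0 0 0.4" --pt "0 -25 -8 0 0 0 0.4" --pt "0 -25 -8 0 0 0 0.4" --pt "0 -25 -8 0 0 0 0.4" --pt "0 -25 -8 0 0 0 0.4"

```text
clock: 53.68
tcp_pos: [410.3, -116.4, 334.8]
tcp_rot: [-0.001, 0.07, 0.998, 0.0]
wrist_force: [1.1, 0.6, 0.1]
width: 37.5
```

```bash
python3 - <<'E'
from ik import *
p,R,s=pose();print(p,s['clock'])
ct,t=snap('top','t21');cs,sc=snap('scene','s21');t13=cv2.imread('pics/t13.png')
S=np.array([458.6,228.2,0]);ey=np.array([-.990,.139,0]);e=np.array([.139,.99,0])
for n,c,a in(('t',ct,t),('t13',ct,t13),('s',cs,sc)):
  for b,m in red(a,60):
    P=cast(c,b,46);g=P.mean(0)-C; print(n,m,g@ex,g@ey,yaw90(P))
# rail: differences between t21 and t13 (before panel) near carrier
roi=(slice(230,340),slice(120,230))
for n,c,A,B,roi in(('top',ct,t,t13,(slice(230,340),slice(120,200))),('scene',cs,sc,cv2.imread('pics/scene0.png'),(slice(70,190),slice(320,420)))):
    D=cv2.absdiff(A,B).max(2)[roi]; m=(D>25).astype(np.uint8)
    for k in cv2.findContours(m,cv2.RETR_EXTERNAL,cv2.CHAIN_APPROX_NONE)[0]:
        if cv2.contourArea(k)>60:
            print(n,cv2.contourArea(k),(cv2.boxPoints(cv2.minAreaRect(k))+[roi[1].start,roi[0].start]).round(1).tolist())
    print(proj(c,[S+y*ey+x*e+[0,0,z] for z in(106,124) for x in(-5,5) for y in(-42,42)]).round(1).tolist())
# bystanders
for n in('top0','t21'):
    i=cv2.imread(f'pics/{n}.png'); pass
a0,a1=cv2.imread('pics/top0.png'),t
for n,(x0,y0,x1,y1) in dict(rack=(410,160,500,255),timer=(285,95,350,150),bottle=(165,125,215,185),tubes=(450,325,555,385)).items():
    print(n,(cv2.absdiff(a0,a1).max(2)[y0:y1,x0:x1]>30).sum(),cv2.phaseCorrelate(a0[y0:y1,x0:x1].mean(2),a1[y0:y1,x0:x1].mean(2)))
E
```

```text
[ 410.272 -116.386  334.814] 53.675
t [157.177 284.845] 0.8194091721569463 -7.018249372940315 -4.189074454414375
t13 [156.835 288.982] 0.3487962706227088 0.5385104572276992 -6.7074129804021085
top 66.5 [[191.0, 319.0], [199.0, 319.0], [199.0, 329.0], [191.0, 329.0]]
top 376.5 [[134.9, 305.4], [140.7, 264.8], [176.0, 269.9], [170.2, 310.5]]
top 682.5 [[150.7, 313.2], [178.7, 264.8], [205.4, 280.2], [177.4, 328.7]]
[[179.3, 265.0], [171.9, 313.5], [173.6, 264.4], [166.1, 312.9], [176.5, 263.6], [169.0, 313.0], [170.7, 263.0], [163.1, 312.4]]
scene 69.5 [[320.0, 179.0], [328.0, 179.0], [328.0, 189.0], [320.0, 189.0]]
scene 1067.0 [[321.2, 143.6], [339.2, 107.6], [384.4, 130.2], [366.4, 166.2]]
[[365.1, 134.1], [336.1, 117.7], [367.8, 131.8], [338.8, 115.5], [365.8, 128.0], [336.4, 111.6], [368.5, 125.7], [339.2, 109.4]]
rack 6045 ((44.20229176213601, -20.86744878185749), -0.030664327571336206)
timer 1961 ((0.02176501636891004, -0.04020858648178205), 0.9937677791993613)
bottle 1603 ((-0.0018682590084573292, 0.019394336326065797), 0.9376965003066965)
tubes 4537 ((-0.143787445427229, -0.04382077038136245), 0.24941206256084106)
```

```bash
python3 - <<'E'
from ik import *
print(row([445,290,330],tool(82,0)))
E
```

```text
[2.22, 40.74, 0.49, -0.0, -0.01, -0.0]
```

>>> send_rows --pt "2.2 40.7 0.5 0 0 0 0.4" --pt "2.2 40.7 0.5 0 0 0 0.4" --pt "2.2 40.7 0.5 0 0 0 0.4" --pt "2.2 40.7 0.5 0 0 0 0.4" --pt "2.2 40.7 0.5 0 0 0 0.4" --pt "2.2 40.7 0.5 0 0 0 0.4" --pt "2.2 40.7 0.5 0 0 0 0.4" --pt "2.2 40.7 0.5 0 0 0 0.4" --pt "2.2 40.7 0.5 0 0 0 0.4" --pt "2.2 40.7 0.5 0 0 0 0.4"

```text
clock: 55.02
tcp_pos: [445.9, 287.0, 330.3]
tcp_rot: [-0.0, 0.072, 0.997, -0.001]
wrist_force: [-0.1, -0.5, -0.2]
width: 37.4
```

```bash
python3 - <<'E'
from ik import *
p,R,s=pose();print(p,s['clock'])
c,a=snap('wrist','w22')
ey=np.array([-.990,.139,0]);e=np.array([.139,.99,0]);C2=np.array([465.1,271.7,0])
for b,m in red(a,150):
    for z in(18,46):
        P=cast(c,b,z);g=P.mean(0)-C2;print(m,b.round().tolist(),z,g@e,g@ey,yaw90(P),np.linalg.norm(P-np.roll(P,1,0),axis=1))
def show(a,cc,r):
    b,g,rr=[a[:,:,i].astype(int) for i in range(3)]
    m=((rr-g>7)&(rr-b>7)&(rr<150)&(g>35)).astype(np.uint8)
    for k in cv2.findContours(m,cv2.RETR_EXTERNAL,cv2.CHAIN_APPROX_NONE)[0]:
        A=cv2.contourArea(k)
        if A>100: print(A,cv2.boundingRect(k),cv2.approxPolyDP(k,2.5,True)[:,0].tolist())
show(a,0,0); print('proj C 46',proj(c,C2+[0,0,46]))
print('t21');show(cv2.imread('pics/t21.png')[230:340,100:230],0,0);print('t13');show(cv2.imread('pics/t13.png')[230:340,100:230],0,0)
E
```

```text
[445.939 286.994 330.304] 55.025
[306.767 223.322] [[281.0, 201.0], [329.0, 198.0], [333.0, 246.0], [284.0, 249.0]] 18 -2.4793231140189316 -16.38108494286406 -4.192165420073228 [58.964 57.408 58.771 59.388]
[306.767 223.322] [[281.0, 201.0], [329.0, 198.0], [333.0, 246.0], [284.0, 249.0]] 46 -1.5625175942499336 -9.547934903138966 -4.192165420073231 [55.514 54.05  55.333 55.914]
3367.0 (116, 465, 487, 15) [[602, 479], [589, 465], [424, 465], [422, 475], [375, 477], [118, 475], [116, 478]]
414.0 (278, 426, 44, 17) [[287, 441], [292, 434], [300, 432], [311, 442], [321, 426], [278, 426]]
891.5 (411, 363, 23, 84) [[417, 363], [411, 380], [420, 382], [425, 411], [423, 425], [414, 426], [421, 444], [428, 446], [433, 430], [432, 397], [425, 368]]
902.5 (204, 363, 23, 84) [[220, 363], [216, 363], [211, 371], [205, 397], [204, 431], [209, 446], [215, 445], [222, 432], [222, 426], [214, 425], [212, 411], [217, 383], [226, 380], [225, 369]]
2235.5 (281, 198, 52, 51) [[329, 198], [281, 202], [286, 248], [332, 245]]
proj C 46 [[308.07  215.391]]
t21
683.0 (43, 40, 29, 30) [[46, 40], [43, 67], [67, 69], [71, 41]]
t13
796.0 (40, 44, 34, 31) [[45, 44], [40, 70], [69, 74], [73, 47]]
```

```bash
python3 - <<'E'
from ik import *
p,R,s=pose();print(p,s['clock'])
c,a=snap('wrist','w23');ct=cam('top');t=cv2.imread('pics/t21.png');t13=cv2.imread('pics/t13.png')
ey=np.array([-.990,.139,0]);e=np.array([.139,.99,0]);C2=np.array([465.1,271.7,0])
W=[x for x in red(a,1500)][-1];T=[x for x in red(t) if x[1][0]<200][0];T13=[x for x in red(t13) if x[1][0]<200][0]
X=tri([c,ct],[W[1],T[1]]);print(W[1],X,(X-C2)@e,(X-C2)@ey)
# rail ends in wrist view: bright strip around predicted
S=np.array([458.6,228.2,0])
q=proj(c,[S+y*ey+x*e+[0,0,124] for y in(-42,42) for x in(-5,5)]);print(q.round(1).tolist())
g=cv2.cvtColor(a,cv2.COLOR_BGR2GRAY)
for y in(-30,0,30):
    u=proj(c,S+y*ey+[0,0,124])[0].astype(int);print(u,g[u[1],u[0]-22:u[0]+22].tolist())
u=proj(c,S+42*ey+[0,0,124])[0].astype(int);print(u,g[u[1]-14:u[1]+14,u[0]].tolist())
E
```

```text
[446.094 286.862 330.377] 55.075
[306.856 223.126] [471.315 269.668  56.934] -1.1479815786246066 -6.435470495452395
[[255.5, 275.3], [265.9, 275.3], [251.2, 188.3], [262.2, 188.3]]
[260 263] [201, 200, 199, 196, 196, 199, 200, 209, 209, 207, 205, 204, 203, 203, 203, 204, 166, 170, 172, 184, 190, 190, 190, 185, 182, 177, 156, 88, 82, 130, 197, 202, 205, 207, 208, 205, 201, 199, 200, 203, 204, 202, 200, 199]
[258 233] [199, 201, 205, 209, 210, 205, 200, 198, 197, 197, 201, 202, 199, 201, 201, 202, 201, 165, 175, 176, 181, 181, 187, 187, 184, 179, 183, 137, 87, 81, 94, 101, 92, 91, 99, 106, 122, 123, 125, 164, 166, 89, 89, 184]
[257 201] [208, 206, 205, 205, 204, 204, 202, 200, 200, 200, 201, 202, 204, 205, 206, 204, 176, 179, 180, 191, 195, 193, 186, 189, 189, 183, 178, 102, 82, 82, 99, 101, 101, 101, 91, 109, 123, 123, 97, 107, 139, 176, 201, 185]
[256 188] [200, 195, 195, 196, 201, 205, 205, 204, 201, 202, 205, 132, 87, 86, 173, 191, 191, 193, 192, 194, 192, 194, 191, 193, 193, 191, 193, 193]
```

```bash
python3 -c "
from station import manip
print(manip.close_job())"
```

```text
the job is handed in; nothing more can be done
None
```

I turned both dishes present upside down, with a regrip while each stood on its side, and stacked them lid side down in the carrier. I then lifted the tall panel out of the rack and lowered it to the floor of the carrier's front slots. The job was handed in at about 55 s on the robot's clock, with the gripper clear of everything.

**Front panel:** it touched the floor at the expected height, and its rail lies within about 1 mm of where it should be along its whole length.

**Lower dish:** when placed, it measured within about 0.5 mm of centre and square to the carrier. I did not measure it again after the upper dish moved.

**Upper dish:** it was also within 0.5 mm when placed, but the last check found it about 6–7 mm off in the carrier's y and turned about 4°. It was probably knocked after placing. This is inside the limits (12 mm, 0.2 rad), and the corner angles should stop it moving much further. I left it there rather than risk a nudge.

**Lids:** each dish's grip stayed at about 64 mm, spanning base and lid, and no picture showed a lid lifting. I did not measure the lid gaps after placing.

**Bystanders:** the timer and bottle showed no shift in the top view. The tube-rack match was weak and the rack comparison was unusable, because the panel had gone and the lighting had changed. I never touched the short panels or the tube rack.

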